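# Level the jar stand and fill it

## Robot

A 7-joint arm with a two-finger parallel gripper is mounted at the origin on a cart in front of the work surface, level with it; the furniture and walls round the work are solid. World frame = base frame: x ahead of the robot, y to its left, z up, the work surface at z = 0. Lengths are in m, angles in degrees, forces in N, time in s.
With the tool pointing down it reaches from about 0.425 to 0.875 m from the base axis. Payload 4.7 kg.
Tool frame: the origin (TCP) lies midway between the tips of the shut fingers; the grasp point (between the pads) lies 19 mm behind it (env.grip_depth is the distance from the TCP to the grasp point, in m); z points along the fingers, y is the line along which they close (so a half turn about z gives the same grasp; the last joint's range is limited). The gripper opens to 87 mm and grips with 3 to 60 N. Pads are 19 mm wide; open, the fingers measure 117 mm over their backs; the gripper's body (75 mm by 190 mm) begins 51 mm behind the grasp point.
Start: joints at [-74.078, 18.392, -4.016, 83.108, 1.295, 78.541, -3.26], TCP at [0.17, 0.628, 0.223] pointing down, gripper open.
Joint ranges: [-163.93, 163.93], [-17.29, 119.83], [-79.2, 71.16], [3.27, 140.29], [-89.18, 269.18], [5.43, 117.66], [-154.24, 154.24]. Speed limits (degrees/s): [147.25, 147.25, 180, 180, 180, 180, 180].

## Interface

Orientations are given as [roll, pitch, yaw] about the fixed x, y, z axes, in that order (R = Rz(yaw) Ry(pitch) Rx(roll)).
In Python, from cell import get_obs, optics, env, nets gives the robot as it stands.
- The arm moves only by the shell command python3 -m creep 'ROWS' [FORCE]. ROWS is JSON, a list of rows, each an object of numbers: "wx", "wy", "wz": the turn, a rotation vector about the tool's x, y, z in degrees; "tx", "ty", "tz": the shift along the tool's x, y, z in mm; "gripper": the opening, from -1 (shut) to 1 (fully open). A call has 1 to 5 rows; each row is the pose to reach, as a shift and turn from the pose commanded when the call began, along the tool's axes at that moment; what a row does not reach only later rows make up. A row lasts 1/12 s, in which the tool goes at most 41.7 mm and 7.16 degrees, less where a joint would pass 70% of its speed; a pose out of reach is approached as far as the arm can. A call with a gripper value outside its range is refused whole. The fingers move at their own pace and stop on an object; FORCE is the grip in N (left out, the last holds). Time passes only in rows, so rows that repeat a pose let the fingers close. It gives the time, the measured TCP pose, the force, the opening and the grip force at its end, in the units of the state.
- get_obs(): the state, without advancing time (a new reading comes with each control period).
- optics.read_camera(name): name is "side" or "top"; returns (picture, depth): 480x640x3 uint8, red, green, blue; 480x640 float32, m along the optical axis (not along the pixel's ray), 0 where there is no reading.
- optics.camera_info(name): a dict with "fovy" (degrees; the focal length in pixels is half the picture's height over the tangent of half this angle, whatever the lens; pixels are square), "cx", "cy" (the principal point, pixels), "k1" (the pictures are not rectified: a ray, as slopes to the right and down, at radius r is drawn at 1 + k1 r^2 times it, then the intrinsics apply), "R" (3x3) and "t" (3): a world point X has camera coordinates R X + t. Camera axes: x right, y down, z forward; pixel columns grow to the right and rows downward; lengths in m; the calibration is good to about 2 mm. A picture is of the moment at which its call begins. camera_info takes no time and is no camera call.
- env.sign_off(): hands the job in; it is judged then, once.
Trained networks look in the newest picture that a camera, given by its name, has taken for a name from the list of things; names that differ only in an ending like _2 or _b are one class to them, and where a whole thing is asked for, a point or a joint stands for the part that bears it (a point fixed in the world has none). Each returns a list of dicts, best first, with "confidence" (0 to 1); they miss things now and then, are a little off and sometimes report something else, mostly with a low value. They report only what shows in the picture. A call takes as long as a camera call.
- nets.look_for(query, camera): "point" ([x, y, z] in m, in world coordinates, good to about 4 mm: the middle of the surface that is visible of it).
- nets.place_of(query, camera): "point" ([x, y, z] in m, in world coordinates, good to about 4 mm: a listed point, or the origin of a listed thing).
The state is a dict: "time_s": time; "qpos": joint angles; "joint_velocities": joint speeds; "effort": joint torques, N m; "tool_pos": TCP position; "tool_rot": TCP orientation; "force": force on the tool from outside, world axes, zero at the start; "wrist_torque": the same for the moment, N m; "grip_width": finger opening in m; "grasp_force": force on a finger pad.
Only numpy, scipy, OpenCV 4.12 (cv2) and the standard library are available. Lean on these libraries where they do the work, as an engineer would, in place of code of your own. Each camera call takes 0.05 s, during which the arm holds its last target. There are 200 camera calls.

## Task

Set up the spice-jar stand beside the coffee machine. First turn the knob of its foot screw until the tilted deck sits level, and only then slide every spice jar that is standing on the table into a sleeve of the stand, cap up and fully down, one jar per sleeve. Leave the sugar tin and the mug where they are.

Things in the scene. Friction and masses are not known exactly. Their poses are not given: they have to be found in the camera images.
- stand: metal stand fixed to the table, 236 mm wide (its y), 165 mm deep (its x), with a grey deck on top hinged along the rear edge; four upright steel sleeves in a row along y on the deck, a black foot-screw knob at the middle of the front edge, a ball level to the left front. Origin on the table under the middle of the row of sleeves; x points to the rear, away from the knob, z up.
- stand_deck (a joint): tilt of the deck about its rear hinge (45 mm behind the row of sleeves, 33 mm above the table), rad: 0 = level, positive = front low. Held by the foot screw, it moves only with the knob: turning the knob clockwise, seen from above, raises the front by 0.024 rad per rad of turn. Starts 0.09 to 0.12 rad front low.
- level_tube (a point): middle of the ball level, a clear tube 50 mm long lying fore and aft on the deck, in front of the leftmost sleeve. Its dark steel ball (10 mm) shows the tilt: it runs to the low end, 0.17 mm per 0.001 rad, and lies midway between the two black rings when the deck is level.
- knob_grip (a point): foot-screw knob: upright black ribbed round knob, 40 mm in diameter, 30 mm tall, 95 mm in front of the row of sleeves. The point is on its axis, 11 mm below its flat top and 32 mm above the deck's top face. It moves and tilts with the deck. It turns with about 0.12 N m, stays where it is left, and needs about 3.8 to 5 rad in all.
- sleeve1 (a point): leftmost (+y end) of four equal upright steel sleeves, 58 mm apart, empty at the start: bore 45 mm in diameter, 50 mm deep, mouth flared by 3 mm a side, outside up to 57 mm. The point is on its axis at its floor (the deck's top face, 36 mm above the table when level; the mouth is 50 mm higher); z points up along the sleeve.
- sleeve2 (a point): second from the left of four equal upright steel sleeves, 58 mm apart, empty at the start: bore 45 mm in diameter, 50 mm deep, mouth flared by 3 mm a side, outside up to 57 mm. The point is on its axis at its floor (the deck's top face, 36 mm above the table when level; the mouth is 50 mm higher); z points up along the sleeve.
- sleeve3 (a point): third from the left of four equal upright steel sleeves, 58 mm apart, empty at the start: bore 45 mm in diameter, 50 mm deep, mouth flared by 3 mm a side, outside up to 57 mm. The point is on its axis at its floor (the deck's top face, 36 mm above the table when level; the mouth is 50 mm higher); z points up along the sleeve.
- sleeve4 (a point): rightmost of four equal upright steel sleeves, 58 mm apart, empty at the start: bore 45 mm in diameter, 50 mm deep, mouth flared by 3 mm a side, outside up to 57 mm. The point is on its axis at its floor (the deck's top face, 36 mm above the table when level; the mouth is 50 mm higher); z points up along the sleeve.
- jar_a_center (a point): one of the equal spice jars, 106 mm tall, fixed screw cap on a round body 42 mm in diameter all the way up (41 mm at the cap, which is the top 20 mm), standing upright on the table, with a heavy bottom, about 0.3 kg. The point is on its axis, half-way up, 53 mm above its base. Three or four of the four jars are there.
- jar_b_center (a point): one of the equal spice jars, 106 mm tall, fixed screw cap on a round body 42 mm in diameter all the way up (41 mm at the cap, which is the top 20 mm), standing upright on the table, with a heavy bottom, about 0.3 kg. The point is on its axis, half-way up, 53 mm above its base. Three or four of the four jars are there.
- jar_c_center (a point): one of the equal spice jars, 106 mm tall, fixed screw cap on a round body 42 mm in diameter all the way up (41 mm at the cap, which is the top 20 mm), standing upright on the table, with a heavy bottom, about 0.3 kg. The point is on its axis, half-way up, 53 mm above its base. Three or four of the four jars are there.
- jar_d_center (a point): one of the equal spice jars, 106 mm tall, fixed screw cap on a round body 42 mm in diameter all the way up (41 mm at the cap, which is the top 20 mm), standing upright on the table, with a heavy bottom, about 0.3 kg. The point is on its axis, half-way up, 53 mm above its base. Three or four of the four jars are there.
- sugar_tin: white sugar tin, 92 mm wide, 96 mm tall, on the right; origin at its base. Not to be moved.
- mug: black mug, 82 mm wide, 95 mm tall, on the right; origin at its base. Not to be moved.

How it is judged:
By the outcome, as a careful person would: the job done as asked, in the order asked, and still so for the second after the job is handed in, with the robot touching nothing.
Of jar_a, jar_b, jar_c, jar_d only 3 to 4 are there at a start; the rules pass over those that are not, and their reading is None.
At some moment in a run one of jar_a, jar_b, jar_c, jar_d may be knocked a few centimetres aside while the robot is not near it.
It also fails if it takes over 208 s, if anything falls off the work surface, if the arm or the gripper's body presses on something with over 40 N, if the wrist force passes 120 N, or if a joint passes its speed limit or range.

## Working session

There is one attempt and no reset: what is moved stays moved. The work goes in short steps, Python scripts to look and compute and a shell command to move; the robot and the scene stay as the last step left them, time stands still between calls to the robot, and variables do not carry over. Pictures are saved under pics/ and viewed, at most 14 in all, crops included, and the job is handed in when it is done.

```bash
mkdir -p pics; ls; cat > h.py <<'E'
import numpy as np, cv2
from cell import get_obs, optics, env, nets
from scipy.spatial.transform import Rotation as Ro
def cam(n):
    c=optics.camera_info(n); f=240/np.tan(np.radians(c['fovy']/2))
    return c,f,np.array(c['R']),np.array(c['t'])
def proj(n,X):
    c,f,R,t=cam(n); p=R@np.array(X)+t; u=p[:2]/p[2]; u=u*(1+c['k1']*(u@u)); return u*f+[c['cx'],c['cy']]
def ray(n,px):
    c,f,R,t=cam(n); d=(np.array(px)-[c['cx'],c['cy']])/f; u=d.copy()
    for _ in range(20): u=d/(1+c['k1']*(u@u))
    return u
def world(n,px,depth):
    c,f,R,t=cam(n); u=ray(n,px); return R.T@(np.array([u[0],u[1],1])*depth-t)
def atz(n,px,z):
    c,f,R,t=cam(n); u=ray(n,px); d=R.T@np.array([u[0],u[1],1]); o=-R.T@t; return o+d*(z-o[2])/d[2]
def pose():
    o=get_obs(); return np.array(o['tool_pos']),Ro.from_euler('xyz',o['tool_rot'],degrees=True),o
def todo(target,rpy=None):
    p,R,o=pose(); s=R.inv().apply(np.array(target)-p)*1000
    w=(R.inv()*Ro.from_euler('xyz',rpy,degrees=True)).as_rotvec(degrees=True) if rpy is not None else 0
    print('shift mm',np.round(s,1),'turn',np.round(w,1))
def snap(n,name=None):
    im,d=optics.read_camera(n)
    if name: cv2.imwrite('pics/'+name,im[:,:,::-1])
    return im,d
E
python3 - <<'E'
from h import *
o=get_obs(); print({k:np.round(v,3) for k,v in o.items()}, env.grip_depth)
for n in('side','top'):
    snap(n,n+'0.png'); c,f,R,t=cam(n); print(n,f,(-R.T@t).round(3),R.round(2).tolist())
    for q in('stand','jar_a_center','knob_grip','level_tube','sleeve1','sleeve4','sugar_tin','mug'):
        for r in nets.place_of(q,n): print(q,np.round(r['point'],3),round(r['confidence'],2),proj(n,r['point']).round())
E
```

```text
pics
{'time_s': np.float64(0.0), 'qpos': array([-74.079,  18.439,  -4.017,  83.176,   1.296,  78.54 ,  -3.261]), 'joint_velocities': array([ 0.041, -0.013, -0.005,  0.038,  0.003, -0.094,  0.021]), 'effort': array([ 0.0000e+00, -4.9129e+01, -4.0400e-01, -3.1253e+01, -6.4000e-02,
        4.4000e-02,  0.0000e+00]), 'tool_pos': array([0.169, 0.627, 0.221]), 'tool_rot': array([-1.79891e+02,  6.00000e-03,  1.64889e+02]), 'force': array([-0.171,  0.049,  0.398]), 'wrist_torque': array([ 0.03 ,  0.023, -0.045]), 'grasp_force': np.float64(0.0), 'grip_width': np.float64(0.087)} 0.0187
side 502.68040094389346 [0.617 0.814 0.838] [[-1.0, 0.09, 0.01], [0.05, 0.67, -0.74], [-0.07, -0.73, -0.68]]
stand [0.592 0.111 0.003] 0.92 [303. 313.]
jar_a_center [0.439 0.226 0.052] 0.85 [385. 337.]
knob_grip [0.492 0.114 0.048] 0.71 [350. 297.]
level_tube [0.534 0.197 0.031] 0.62 [335. 335.]
level_tube [0.59  0.135 0.029] 0.51 [305. 314.]
sleeve1 [0.588 0.024 0.03 ] 0.88 [302. 275.]
sleeve1 [0.585 0.136 0.032] 0.8 [307. 313.]
sleeve1 [0.592 0.081 0.027] 0.76 [302. 295.]
sleeve1 [0.592 0.188 0.027] 0.74 [305.
[... 418 characters left out ...]
[285. 214.]
stand [ 0.43  -0.177 -0.002] 0.49 [388. 273.]
jar_a_center [0.435 0.222 0.051] 0.83 [240. 271.]
knob_grip [0.48  0.342 0.053] 0.71 [194. 254.]
knob_grip [0.493 0.111 0.053] 0.65 [282. 249.]
level_tube [0.531 0.194 0.032] 0.63 [252. 235.]
sleeve1 [0.593 0.194 0.03 ] 0.76 [252. 212.]
sleeve1 [0.587 0.021 0.028] 0.76 [316. 214.]
sleeve1 [0.596 0.139 0.032] 0.64 [273. 211.]
sleeve1 [0.591 0.077 0.03 ] 0.57 [295. 213.]
sleeve4 [0.593 0.194 0.03 ] 0.76 [252. 212.]
sleeve4 [0.587 0.021 0.028] 0.76 [316. 214.]
sleeve4 [0.596 0.139 0.032] 0.64 [273. 211.]
sleeve4 [0.591 0.077 0.03 ] 0.57 [295. 213.]
sugar_tin [ 0.43  -0.175  0.003] 0.88 [388. 273.]
mug [0.596 0.195 0.033] 0.54 [252. 211.]
```

View pics/side0.png

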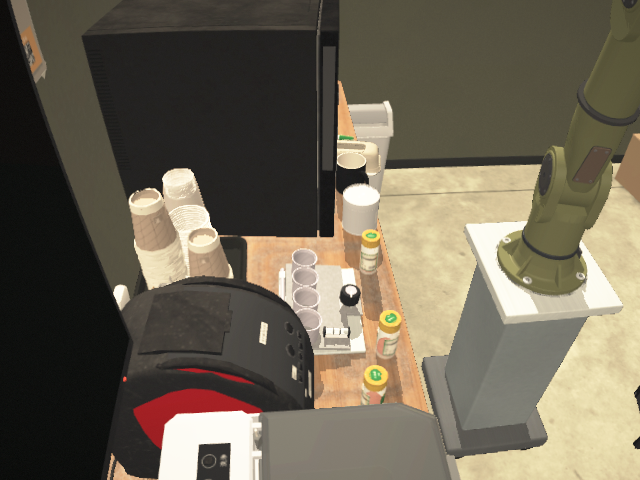

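View pics/top0.png

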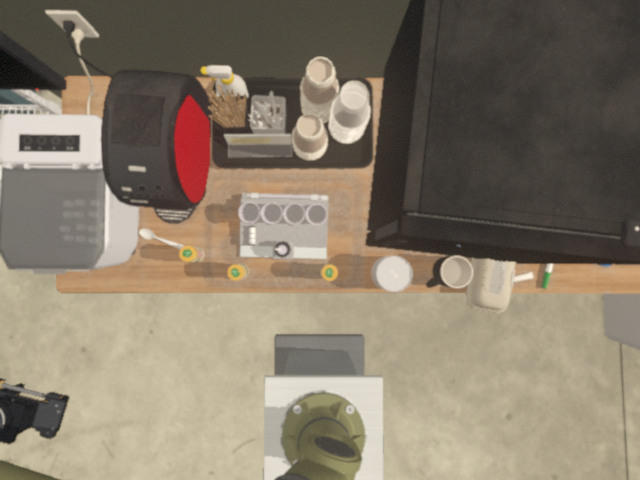

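The three jars show in the side view at (371,245), (388,335) and (374,388), and in the top view at (330,271), (237,271) and (190,254). The stand is at top (283,228), with its knob at (283,250) and level at (252,236). The tin and mug stand to the right. Next I'll measure the deck tilt and microwave clearance from depth.

```bash
cat >> h.py <<'E'
def cloud(n,d):
    c,f,R,t=cam(n); v,u=np.mgrid[0:480,0:640]; P=np.stack([u.ravel(),v.ravel()],1).astype(float)
    K=np.array([[f,0,c['cx']],[0,f,c['cy']],[0,0,1]])
    q=cv2.undistortPoints(P[:,None],K,np.array([c['k1'],0,0,0]))[:,0]
    z=d.ravel(); X=np.c_[q*z[:,None],z]; return ((X-t)@R),z>0
def plane(X):
    m=np.ones(len(X),bool)
    for _ in range(8):
        A=np.c_[X[m][:,:2],np.ones(m.sum())]; s=np.linalg.lstsq(A,X[m][:,2],rcond=None)[0]
        r=X[:,2]-np.c_[X[:,:2],np.ones(len(X))]@s; m=abs(r)<max(.002,2*r[m].std()) 
    return s,m.sum(),r[m].std()
def tilt(n,d,o=(0.590,0.108),yaw=0.02):
    X,ok=cloud(n,d); c,s=np.cos(yaw),np.sin(yaw); l=(X[:,:2]-o)@np.array([[c,-s],[s,c]])
    tb=ok&(abs(X[:,2])<.02)&(l[:,0]>-.2)&(l[:,0]<.02)&(((l[:,1]>.15)&(l[:,1]<.2))|((l[:,1]<-.14)&(l[:,1]>-.2)))
    dk=ok&(l[:,0]>-.112)&(l[:,0]<-.036)&(abs(l[:,1])<.112)&(np.hypot(l[:,0]+.095,l[:,1])>.035)&~((l[:,1]>.06)&(l[:,1]<.11))&(X[:,2]>.005)&(X[:,2]<.06)
    for nm,m in(('table',tb),('deck',dk)):
        a,k,r=plane(X[m]); print(n,nm,'slope x,y',a[:2].round(4),'z at knob',round(a@[o[0]-.095,o[1],1],4),k,r.round(4))
E
python3 - <<'E'
from h import *
for n in('side','top'):
    im,d=snap(n); tilt(n,d)
    cv2.imwrite('pics/c_%s.png'%n, cv2.resize((im[250:370,260:420] if n=='side' else im[180:280,220:350])[:,:,::-1],None,fx=5 if n=='side' else 6,fy=5 if n=='side' else 6,interpolation=cv2.INTER_CUBIC))
    X,ok=cloud(n,d)
    for (y0,y1) in((-.25,-.05),(-.05,.0)): 
        m=ok&(X[:,2]>.1)&(X[:,2]<.6)&(X[:,0]>.3)&(X[:,0]<.75)&(X[:,1]>y0)&(X[:,1]<y1)
        print(n,y0,m.sum(),X[m].min(0) if m.any() else '',X[m].max(0) if m.any() else '')
E
```

```text
side table slope x,y [-0.0005 -0.0027] z at knob 0.0023 2202 0.0012
side deck slope x,y [ 0.1296 -0.0068] z at knob 0.0219 1122 0.0013
side -0.25 23947 [ 0.38574065 -0.24985651  0.10000746] [ 0.74997922 -0.1088132   0.52899432]
side -0.05 165 [ 0.41372118 -0.03444358  0.1000081 ] [ 4.52986987e-01 -2.84506972e-05  1.11950493e-01]
top table slope x,y [-0.0002  0.0007] z at knob -0.0001 2751 0.0021
top deck slope x,y [ 0.2366 -0.0027] z at knob 0.0149 1188 0.0026
top -0.25 15685 [ 0.41331782 -0.24999448  0.10003569] [ 0.74998906 -0.10963652  0.52964954]
top -0.05 164 [ 0.41312045 -0.02809628  0.10078356] [ 4.50908046e-01 -6.95354988e-05  1.12059098e-01]
```

View pics/c_top.png

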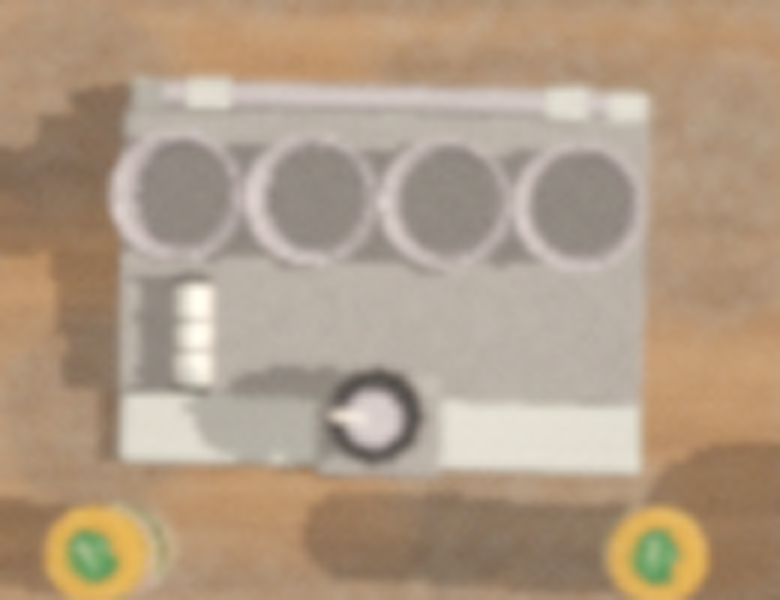

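Top crop: the sleeve rims are centred at (178,195), (313,200), (448,203) and (582,207). The knob is at (375,417) with a white pointer to the left. The deck's front edge is near crop row 400, and the strip below it is the fixed base, so I'll refit using only the deck.

```bash
sed -i 's/(l\[:,0\]>-.112)&(l\[:,0\]<-.036)/(l[:,0]>-.077)\&(l[:,0]<-.036)/; s/m=abs(r)<max(.002,2\*r\[m\].std())/m=abs(r)<max(.003,2*r[m].std())/' h.py
python3 - <<'E'
from h import *
for n in('side','top'):
    im,d=snap(n); tilt(n,d)
print([atz('top',(220+x/6,180+y/6),z).round(4).tolist() for x,y,z in((178,195,.08),(313,200,.08),(448,203,.08),(582,207,.08),(375,417,.065),(93,555,.106),(657,555,.106))])
q=nets.place_of('jar_a_center','top')+nets.place_of('jar_a_center','side')
print([(np.round(r['point'],3).tolist(),round(r['confidence'],2)) for r in q])
todo([0.494,0.111,0.25],[180,0,102.6])
E
```

```text
side table slope x,y [ 0.0001 -0.0027] z at knob 0.0022 2409 0.0013
side deck slope x,y [ 0.1154 -0.0059] z at knob 0.0225 948 0.0013
top table slope x,y [-0.0004  0.0015] z at knob -0.0002 2693 0.002
top deck slope x,y [ 0.1115 -0.0076] z at knob 0.0201 751 0.0019
[[0.5863, 0.1943, 0.08], [0.5843, 0.1361, 0.08], [0.5831, 0.0777, 0.08], [0.5814, 0.0198, 0.08], [0.4909, 0.1097, 0.065], [0.4319, 0.2253, 0.106], [0.432, -0.0115, 0.106]]
[([0.436, 0.226, 0.052], 0.73), ([0.493, 0.11, 0.049], 0.34), ([0.434, 0.224, 0.054], 0.81)]
shift mm [-447.9 -414.1  -27.4] turn [ 0.   0.  62.3]
```

View pics/c_side.png

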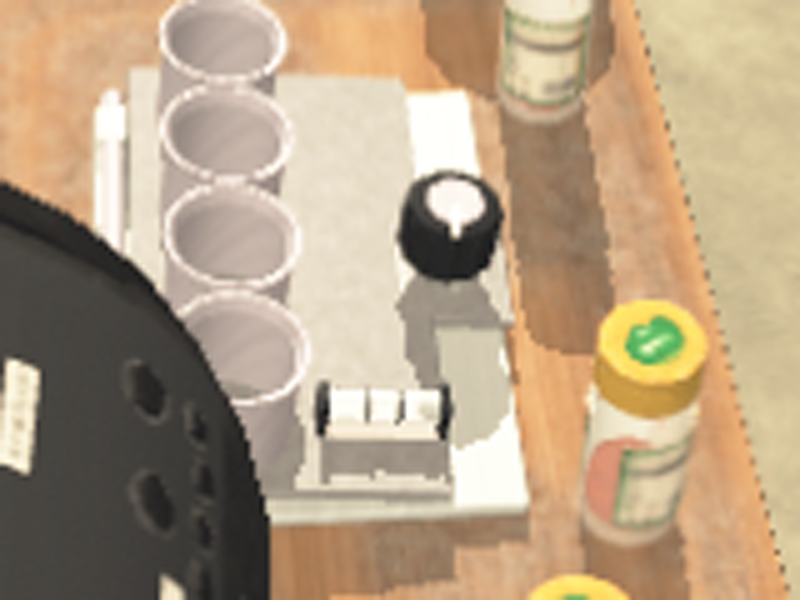

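Side crop: the level tube runs from (322,405) to (445,405), and the ball is at its front end near (430,408). The deck is about 0.113 rad front low, so the knob needs roughly 4.7 rad. Now I'll move over the knob.

```bash
for i in 1; do :; done
python3 -m creep '[{"tx":-50,"ty":-46,"tz":-15,"wz":-7},{"tx":-90,"ty":-83,"tz":-25,"wz":-14},{"tx":-120,"ty":-110,"tz":-30,"wz":-21},{"tx":-150,"ty":-138,"tz":-30,"wz":-28},{"tx":-150,"ty":-138,"tz":-30,"wz":-35}]'
python3 - <<'E'
from h import *
todo([0.492,0.110,0.20],[180,0,237.6]); print(get_obs()['qpos'].round(1))
im,d=snap('top')
for n in('side','top'):
    X,ok=cloud(n,optics.read_camera(n)[1])
    for x0,x1 in((.4,.5),(.5,.6),(.6,.7)):
        m=ok&(X[:,2]>.12)&(X[:,2]<.5)&(X[:,0]>x0)&(X[:,0]<x1)&(X[:,1]>.18)&(X[:,1]<.6)
        if m.any(): print(n,x0,m.sum(),'y low',np.percentile(X[m][:,1],1).round(3),'zmax',X[m][:,2].max().round(3))
E
```

```text
shift mm [-446.3 -415.6   22.6] turn [  0.    0.  -72.7]
[-74.1  18.4  -4.   83.1   1.3  78.5  -3.3]
side 0.4 3446 y low 0.495 zmax 0.277
side 0.5 6634 y low 0.348 zmax 0.277
side 0.6 15064 y low 0.324 zmax 0.34
top 0.4 1844 y low 0.491 zmax 0.278
top 0.5 3926 y low 0.326 zmax 0.279
top 0.6 7499 y low 0.306 zmax 0.34validation failed for argument at $[0]...
```

```bash
python3 -m creep '[{"wx":0,"wy":0,"wz":0,"tx":-40,"ty":-38,"tz":-15,"gripper":1},{"wx":0,"wy":0,"wz":0,"tx":-60,"ty":-55,"tz":-20,"gripper":1}]'; python3 -m creep --help | head -30
```

```text
time_s: 1.52
tool_pos: [0.2104, 0.5595, 0.2412]
tool_rot: [-179.9, -0.1, 165.2]
force: [1.5, -0.1, 0.1]
grip_width: 0.087
grasp_force: 0.0invalid input: not JSON, or not a number
```

```bash

python3 -m creep '[{"wx":0,"wy":0,"wz":0,"tx":-26,"ty":-24,"tz":0,"gripper":1},{"wx":0,"wy":0,"wz":0,"tx":-52,"ty":-48,"tz":0,"gripper":1},{"wx":0,"wy":0,"wz":0,"tx":-78,"ty":-72,"tz":0,"gripper":1},{"wx":0,"wy":0,"wz":0,"tx":-104,"ty":-96,"tz":0,"gripper":1},{"wx":0,"wy":0,"wz":0,"tx":-130,"ty":-120,"tz":0,"gripper":1}]'
python3 -m creep '[{"wx":0,"wy":0,"wz":0,"tx":-26,"ty":-24,"tz":0,"gripper":1},{"wx":0,"wy":0,"wz":0,"tx":-52,"ty":-48,"tz":0,"gripper":1},{"wx":0,"wy":0,"wz":0,"tx":-78,"ty":-72,"tz":0,"gripper":1},{"wx":0,"wy":0,"wz":0,"tx":-104,"ty":-96,"tz":0,"gripper":1},{"wx":0,"wy":0,"wz":0,"tx":-130,"ty":-120,"tz":0,"gripper":1}]'
python3 -m creep '[{"wx":0,"wy":0,"wz":-7,"tx":-30,"ty":-28,"tz":0,"gripper":1},{"wx":0,"wy":0,"wz":-14,"tx":-60,"ty":-56,"tz":0,"gripper":1},{"wx":0,"wy":0,"wz":-21,"tx":-90,"ty":-84,"tz":0,"gripper":1},{"wx":0,"wy":0,"wz":-28,"tx":-120,"ty":-112,"tz":10,"gripper":1},{"wx":0,"wy":0,"wz":-35,"tx":-126,"ty":-120,"tz":20,"gripper":1}]'
python3 - <<'E'
from h import *
todo([0.492,0.110,0.12],[180,0,237.6]); print(get_obs()['qpos'].round(1))
E
```

```text
time_s: 1.93
tool_pos: [0.3077, 0.4079, 0.2427]
tool_rot: [180.0, 0.0, 164.9]
force: [1.3, 0.4, -0.3]
grip_width: 0.087
grasp_force: 0.0
time_s: 2.35
tool_pos: [0.4019, 0.2582, 0.2428]
tool_rot: [179.9, 0.0, 164.9]
force: [1.0, 0.5, -0.2]
grip_width: 0.0871
grasp_force: 0.0
time_s: 2.77
tool_pos: [0.4932, 0.1103, 0.225]
tool_rot: [180.0, 0.3, -163.5]
force: [1.5, 0.1, -0.2]
grip_width: 0.0874
grasp_force: 0.0
shift mm [  1.7   0.  105. ] turn [ -0.1   0.3 -41.1]
[-4.170e+01 -2.000e-01  2.620e+01  1.042e+02  1.000e-01  7.580e+01
  9.100e+01]
```

```bash

python3 -m creep '[{"wx":0,"wy":0,"wz":-7,"tx":0,"ty":0,"tz":20,"gripper":1},{"wx":0,"wy":0,"wz":-14,"tx":1,"ty":0,"tz":40,"gripper":1},{"wx":0,"wy":0,"wz":-21,"tx":1,"ty":0,"tz":60,"gripper":1},{"wx":0,"wy":0,"wz":-28,"tx":1.5,"ty":0,"tz":80,"gripper":1},{"wx":0,"wy":0,"wz":-35,"tx":1.5,"ty":0,"tz":100,"gripper":1}]'
python3 -m creep '[{"wx":0,"wy":0,"wz":-6,"tx":0,"ty":0,"tz":0,"gripper":1},{"wx":0,"wy":0,"wz":-6,"tx":0,"ty":0,"tz":0,"gripper":1}]'
python3 - <<'E'
from h import *
snap('top'); snap('side')
for n in('top','side'): print([(np.round(r['point'],4).tolist(),round(r['confidence'],2)) for r in nets.place_of('knob_grip',n)])
todo([0.492,0.110,0.036],[180,0,237.6]); print(get_obs()['qpos'].round(1))
E
```

```text
time_s: 3.18
tool_pos: [0.4894, 0.1122, 0.1226]
tool_rot: [-180.0, 0.0, -128.3]
force: [-0.4, -0.6, -0.4]
grip_width: 0.0869
grasp_force: 0.0
time_s: 3.35
tool_pos: [0.4884, 0.1119, 0.1221]
tool_rot: [179.9, -0.1, -122.5]
force: [0.4, -1.0, 0.5]
grip_width: 0.087
grasp_force: 0.0
[]
[([0.4933, 0.1117, 0.0486], 0.66)]
shift mm [ 1.2 -2.9 88.2] turn [-0.   0.1 -0.4]
[-40.4   4.5  25.6 111.7  -2.2  64.1 133.4]
```

```bash

python3 -m creep '[{"wx":0,"wy":0,"wz":0,"tx":0,"ty":-3.5,"tz":25,"gripper":1},{"wx":0,"wy":0,"wz":0,"tx":0,"ty":-3.5,"tz":50,"gripper":1},{"wx":0,"wy":0,"wz":0,"tx":0,"ty":-3.5,"tz":75,"gripper":1},{"wx":0,"wy":0,"wz":0,"tx":0,"ty":-3.5,"tz":85,"gripper":1},{"wx":0,"wy":0,"wz":0,"tx":0,"ty":-3.5,"tz":85,"gripper":1}]' 
python3 -m creep '[{"wx":0,"wy":0,"wz":0,"tx":0,"ty":0,"tz":0,"gripper":-0.15},{"wx":0,"wy":0,"wz":0,"tx":0,"ty":0,"tz":0,"gripper":-0.3},{"wx":0,"wy":0,"wz":0,"tx":0,"ty":0,"tz":0,"gripper":-0.4},{"wx":0,"wy":0,"wz":0,"tx":0,"ty":0,"tz":0,"gripper":-0.4},{"wx":0,"wy":0,"wz":0,"tx":0,"ty":0,"tz":0,"gripper":-0.4}]' 20
python3 -m creep '[{"wx":0,"wy":0,"wz":0,"tx":0,"ty":0,"tz":0,"gripper":-0.4},{"wx":0,"wy":0,"wz":0,"tx":0,"ty":0,"tz":0,"gripper":-0.4},{"wx":0,"wy":0,"wz":0,"tx":0,"ty":0,"tz":0,"gripper":-0.4}]' 20
```

```text
time_s: 3.97
tool_pos: [0.4907, 0.1099, 0.0365]
tool_rot: [179.9, -0.2, -122.7]
force: [1.0, 0.8, 0.4]
grip_width: 0.0872
grasp_force: 0.0
time_s: 4.38
tool_pos: [0.493, 0.1107, 0.0392]
tool_rot: [-180.0, 0.1, -122.7]
force: [-0.2, -0.3, 0.2]
grip_width: 0.0614
grasp_force: 0.0
time_s: 4.63
tool_pos: [0.4931, 0.11, 0.0385]
tool_rot: [-179.9, 0.0, -122.7]
force: [6.8, -4.8, -2.3]
grip_width: 0.0417
grasp_force: 4.2
```

```bash

python3 -m creep '[{"wx":0,"wy":0,"wz":0,"tx":0,"ty":0,"tz":0,"gripper":-0.4},{"wx":0,"wy":0,"wz":0,"tx":0,"ty":0,"tz":0,"gripper":-0.4},{"wx":0,"wy":0,"wz":0,"tx":0,"ty":0,"tz":0,"gripper":-0.4}]' 20
python3 -m creep '[{"wx":0,"wy":0,"wz":5,"tx":0,"ty":0,"tz":0,"gripper":-0.4},{"wx":0,"wy":0,"wz":10,"tx":0,"ty":0,"tz":-0.5,"gripper":-0.4},{"wx":0,"wy":0,"wz":15,"tx":0,"ty":0,"tz":-1,"gripper":-0.4},{"wx":0,"wy":0,"wz":20,"tx":0,"ty":0,"tz":-1,"gripper":-0.4},{"wx":0,"wy":0,"wz":20,"tx":0,"ty":0,"tz":-1,"gripper":-0.4}]' 20
```

```text
time_s: 4.88
tool_pos: [0.4933, 0.1098, 0.0385]
tool_rot: [-179.9, 0.0, -122.7]
force: [4.3, -2.9, -2.7]
grip_width: 0.0407
grasp_force: 19.4
time_s: 5.3
tool_pos: [0.4934, 0.1099, 0.0395]
tool_rot: [-179.9, 0.1, -142.8]
force: [5.5, -2.1, -3.4]
grip_width: 0.0403
grasp_force: 19.2
```

```bash

python3 -m creep '[{"wx":0,"wy":0,"wz":7,"tx":0,"ty":0,"tz":-0.5,"gripper":-0.4},{"wx":0,"wy":0,"wz":14,"tx":-0.2,"ty":-0.1,"tz":-1,"gripper":-0.4},{"wx":0,"wy":0,"wz":21,"tx":-0.3,"ty":-0.2,"tz":-1.5,"gripper":-0.4},{"wx":0,"wy":0,"wz":28,"tx":-0.4,"ty":-0.3,"tz":-2,"gripper":-0.4},{"wx":0,"wy":0,"wz":35,"tx":-0.4,"ty":-0.3,"tz":-2,"gripper":-0.4}]' 20
python3 -m creep '[{"wx":0,"wy":0,"wz":7,"tx":0,"ty":0,"tz":-0.5,"gripper":-0.4},{"wx":0,"wy":0,"wz":14,"tx":-0.2,"ty":0,"tz":-1,"gripper":-0.4},{"wx":0,"wy":0,"wz":21,"tx":-0.3,"ty":0,"tz":-1.5,"gripper":-0.4},{"wx":0,"wy":0,"wz":28,"tx":-0.5,"ty":0,"tz":-2,"gripper":-0.4},{"wx":0,"wy":0,"wz":35,"tx":-0.5,"ty":0,"tz":-2,"gripper":-0.4}]' 20
python3 -m creep '[{"wx":0,"wy":0,"wz":7,"tx":0,"ty":0,"tz":-0.5,"gripper":-0.4},{"wx":0,"wy":0,"wz":14,"tx":-0.2,"ty":0.1,"tz":-1,"gripper":-0.4},{"wx":0,"wy":0,"wz":21,"tx":-0.3,"ty":0.2,"tz":-1.5,"gripper":-0.4},{"wx":0,"wy":0,"wz":28,"tx":-0.4,"ty":0.3,"tz":-2,"gripper":-0.4},{"wx":0,"wy":0,"wz":35,"tx":-0.4,"ty":0.3,"tz":-2,"gripper":-0.4}]' 20
```

```text
time_s: 5.72
tool_pos: [0.4935, 0.11, 0.0416]
tool_rot: [-180.0, 0.1, -177.9]
force: [3.6, -3.1, 1.2]
grip_width: 0.0397
grasp_force: 19.8
time_s: 6.13
tool_pos: [0.4938, 0.1104, 0.0437]
tool_rot: [179.9, 0.0, 147.1]
force: [0.7, -2.2, 5.1]
grip_width: 0.0396
grasp_force: 20.3
time_s: 6.55
tool_pos: [0.4944, 0.1105, 0.0458]
tool_rot: [179.9, -0.0, 112.1]
force: [0.4, -2.1, 5.5]
grip_width: 0.0398
grasp_force: 20.3
```

```bash

python3 -m creep '[{"wx":0,"wy":0,"wz":7,"tx":0,"ty":0,"tz":-0.5,"gripper":-0.4},{"wx":0,"wy":0,"wz":14,"tx":-0.1,"ty":0.2,"tz":-1,"gripper":-0.4},{"wx":0,"wy":0,"wz":21,"tx":-0.2,"ty":0.4,"tz":-1.5,"gripper":-0.4},{"wx":0,"wy":0,"wz":28,"tx":-0.2,"ty":0.5,"tz":-2,"gripper":-0.4},{"wx":0,"wy":0,"wz":35,"tx":-0.2,"ty":0.5,"tz":-2.2,"gripper":-0.4}]' 20
python3 -m creep '[{"wx":0,"wy":0,"wz":7,"tx":0,"ty":0,"tz":-0.5,"gripper":-0.4},{"wx":0,"wy":0,"wz":14,"tx":0,"ty":0.2,"tz":-1,"gripper":-0.4},{"wx":0,"wy":0,"wz":21,"tx":0.1,"ty":0.3,"tz":-1.5,"gripper":-0.4},{"wx":0,"wy":0,"wz":28,"tx":0.1,"ty":0.5,"tz":-2,"gripper":-0.4},{"wx":0,"wy":0,"wz":35,"tx":0.1,"ty":0.5,"tz":-2.2,"gripper":-0.4}]' 20
python3 -m creep '[{"wx":0,"wy":0,"wz":7,"tx":0,"ty":0,"tz":-0.5,"gripper":-0.4},{"wx":0,"wy":0,"wz":14,"tx":0.2,"ty":0.1,"tz":-1,"gripper":-0.4},{"wx":0,"wy":0,"wz":21,"tx":0.3,"ty":0.2,"tz":-1.5,"gripper":-0.4},{"wx":0,"wy":0,"wz":28,"tx":0.4,"ty":0.3,"tz":-2,"gripper":-0.4},{"wx":0,"wy":0,"wz":35,"tx":0.4,"ty":0.3,"tz":-2.2,"gripper":-0.4}]' 20
python3 - <<'E'
from h import *
print(get_obs()['qpos'].round(1))
for n in('side','top'):
    im,d=snap(n); tilt(n,d)
    if n=='side': cv2.imwrite('pics/l1.png',cv2.resize(im[270:360,270:390,::-1],None,fx=6,fy=6,interpolation=cv2.INTER_CUBIC))
E
```

```text
time_s: 6.97
tool_pos: [0.495, 0.1105, 0.0479]
tool_rot: [179.9, -0.0, 77.1]
force: [2.1, -2.7, 2.8]
grip_width: 0.0398
grasp_force: 19.9
time_s: 7.38
tool_pos: [0.4956, 0.1102, 0.0499]
tool_rot: [179.9, -0.1, 42.1]
force: [3.3, -3.4, 0.9]
grip_width: 0.0396
grasp_force: 19.9
time_s: 7.8
tool_pos: [0.4961, 0.11, 0.052]
tool_rot: [180.0, -0.1, 7.1]
force: [4.7, -3.2, 0.0]
grip_width: 0.0397
grasp_force: 19.9
[-68.9  16.8  60.3 115.7 -17.4  56.9 -82.9]
side table slope x,y [ 0.0001 -0.0027] z at knob 0.0021 1840 0.0013
side deck slope x,y [ 0.0248 -0.0041] z at knob 0.0356 949 0.0013
top table slope x,y [-0.0009  0.0007] z at knob -0.0003 2701 0.002
top deck slope x,y [ 0.0428 -0.0011] z at knob 0.0323 207 0.0019
```

View pics/l1.png

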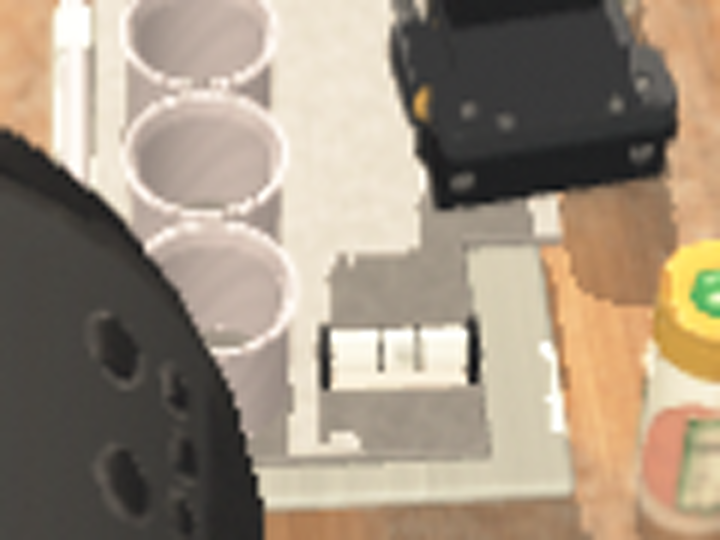

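The gripper hides the knob, and the level is at crop (323–478,355). Its rings are at about 382 and 420, and the ball lies faintly between them near 403. I'll measure the ball from raw pixel profiles against the first picture.

```bash
python3 - <<'E'
from h import *
a=cv2.imread('pics/side0.png').astype(int)
im=np.mean([snap('side')[0] for _ in range(4)],0)[:,:,::-1]
print('start');print(a[327:336,320:352].sum(2)//3)
print('now');print(im[325:334,320:352].sum(2).astype(int)//3)
d=np.median([snap('side')[1] for _ in range(4)],0); tilt('side',d)
E
```

```text
start
[[211 216 217 153  96 100 226 199 215 217 219 217 216 190 216 217 214 213
  215 217 218 217 214 213 149 147 148 125  95  85 194 196]
 [214 219 219 118  87 120 253 253 253 254 254 254 253 194 253 254 254 250
  250 227 186 250 250 250 250 241 241 236  88  58 193 195]
 [214 215 216  94  79 106 251 252 252 253 253 253 251 176 240 252 253 253
  253 244 194 253 253 253 251 250 249 246 121  59 194 195]
 [210 213 216  91  72  72 246 249 249 250 250 250 247 152 225 247 248 248
  248 225 128 248 249 246 236 236 239 237 105  59 158 195]
 [215 217 189  77  68  59 249 252 252 252 252 252 240 137 229 251 251 251
  251 204 118 251 252 241 216 216 216 213  84  59 117 194]
 [212 215 182  75  40  40 248 250 250 250 251 250 235 130 224 250 251 251
  251 194 113 250 251 237 207 206 205 202  77  48 114 195]
 [210 218 183  74  38  90 245 237 235 235 236 248 241 129 246 249 249 249
  249 184 108 249 249 249 231 196 194 185  75  41 152 194]
 [212 219 217  90  37  84 219 225 226 227 226 228 228 174 224 226 227 227
  228 128 225 228 229 229 227 225 226 182  43  39 194 193]
 [153 212 217  90  37 181 231 
[... 738 characters left out ...]
0 240 239 239 217  49  40 154 198]
 [220 219 219  92  40 192 236 238 238 237 237 237 227 140 233 235 224 215
  214 163 196 233 234 233 233 233 233 208  47  38 193 199]
 [222 224 225  96  40 181 228 231 230 229 229 229 226 117 226 231 229 227
  225 164 190 231 233 232 230 230 230 154  43  39 197 198]
 [224 225 224  95  40 190 235 237 237 238 237 237 237 234 237 237 238 237
  237 235 236 238 238 238 238 238 238 198  43  62 173 198]
 [225 223 223  95  39 190 236 238 238 238 238 238 238 236 236 236 236 236
  236 234 234 234 234 234 234 234 234 230  44  66 173 197]]
side table slope x,y [-0.0001 -0.0026] z at knob 0.0022 1957 0.0009
side deck slope x,y [ 0.0149 -0.0035] z at knob 0.036 987 0.0008
```

```bash

python3 -m creep '[{"wx":0,"wy":0,"wz":7,"tx":0,"ty":0,"tz":-0.5,"gripper":-0.4},{"wx":0,"wy":0,"wz":14,"tx":0.2,"ty":0,"tz":-1,"gripper":-0.4},{"wx":0,"wy":0,"wz":21,"tx":0.3,"ty":0,"tz":-1.5,"gripper":-0.4},{"wx":0,"wy":0,"wz":28,"tx":0.4,"ty":0,"tz":-2,"gripper":-0.4},{"wx":0,"wy":0,"wz":35,"tx":0.4,"ty":0,"tz":-2.2,"gripper":-0.4}]' 20
python3 - <<'E'
from h import *
s=[snap('side') for _ in range(6)]
im=np.mean([a for a,b in s],0)
print(im[325:332,320:352].sum(2).astype(int)//3)
tilt('side',np.median([b for a,b in s],0))
E
```

```text
time_s: 8.72
tool_pos: [0.4964, 0.1097, 0.0541]
tool_rot: [180.0, -0.1, -27.8]
force: [3.9, -4.5, -0.9]
grip_width: 0.0394
grasp_force: 19.9
[[224 223 188  96  73 253 254 254 254 254 254 254 246 226 254 253 253 253
  254 177 251 251 252 252 251 251 251 239  62  78 198 199]
 [223 223 188  96  73 252 253 253 253 253 253 253 246 196 248 244 246 242
  247 156 225 244 244 244 243 245 245 228  57  49 197 199]
 [221 219 187  95  71 229 250 252 251 251 251 251 241 185 225 225 226 222
  221 139 214 244 245 245 245 245 245 219  55  41 197 199]
 [220 222 189  89  70 229 252 253 253 253 253 253 242 156 236 217 213 211
  224 131 208 241 242 242 242 241 241 220  49  36 196 199]
 [220 223 190  77  43 224 251 252 252 252 252 252 246 136 242 223 203 198
  243 141 200 237 237 237 237 236 236 213  50  38 197 198]
 [220 221 220  92  39 191 237 239 242 250 250 250 243 128 247 247 239 246
  248 151 190 228 230 229 228 231 231 173  46  39 197 199]
 [222 225 225  96  39 183 225 227 228 235 236 235 232 164 237 240 238 240
  240 199 235 237 237 237 237 238 238 199  45  62 172 199]]
side table slope x,y [ 0.0007 -0.0027] z at knob 0.0022 2005 0.0007
side deck slope x,y [ 0.0017 -0.0026] z at knob 0.0381 516 0.0007
```

Ball now centred between the rings (about column 16.2, with rings at 13.0 and 19.3). The deck slope is about 0.001 and its height 36 mm, so it is level. Release.

```bash

python3 -m creep '[{"wx":0,"wy":0,"wz":0,"tx":0,"ty":0,"tz":0,"gripper":0.4},{"wx":0,"wy":0,"wz":0,"tx":0,"ty":0,"tz":0,"gripper":0.8},{"wx":0,"wy":0,"wz":0,"tx":0,"ty":0,"tz":0,"gripper":0.8},{"wx":0,"wy":0,"wz":0,"tx":0,"ty":0,"tz":0,"gripper":0.8},{"wx":0,"wy":0,"wz":0,"tx":0,"ty":0,"tz":0,"gripper":0.8}]' 
python3 -m creep '[{"wx":0,"wy":0,"wz":0,"tx":0,"ty":0,"tz":-10,"gripper":0.8},{"wx":0,"wy":0,"wz":0,"tx":0,"ty":0,"tz":-40,"gripper":1},{"wx":0,"wy":0,"wz":0,"tx":0,"ty":0,"tz":-80,"gripper":1},{"wx":0,"wy":0,"wz":0,"tx":0,"ty":0,"tz":-120,"gripper":1},{"wx":0,"wy":0,"wz":0,"tx":0,"ty":0,"tz":-160,"gripper":1}]' 
python3 -m creep '[{"wx":0,"wy":0,"wz":-7,"tx":0,"ty":0,"tz":-20,"gripper":1},{"wx":0,"wy":0,"wz":-14,"tx":0,"ty":0,"tz":-20,"gripper":1},{"wx":0,"wy":0,"wz":-21,"tx":0,"ty":0,"tz":-20,"gripper":1},{"wx":0,"wy":0,"wz":-28,"tx":0,"ty":0,"tz":-20,"gripper":1},{"wx":0,"wy":0,"wz":-35,"tx":0,"ty":0,"tz":-20,"gripper":1}]' 
python3 - <<'E'
from h import *
s=[snap('side') for _ in range(3)]
im=np.mean([a for a,b in s],0)
print(im[327:331,330:342].sum(2).astype(int)//3)
tilt('side',np.median([b for a,b in s],0))
t=snap('top','t1.png'); tilt('top',t[1])
for n in('top','side'): 
  for q in('jar_a_center','sleeve1','stand'): print(n,q,[(np.round(r['point'],4).tolist(),round(r['confidence'],2)) for r in nets.place_of(q,n)])
cv2.imwrite('pics/s1.png',cv2.resize(s[-1][0][200:420,250:430,::-1],None,fx=2.7,fy=2.7,interpolation=cv2.INTER_CUBIC))
print(get_obs()['qpos'].round(1))
E
```

```text
time_s: 9.43
tool_pos: [0.4953, 0.111, 0.0539]
tool_rot: [-180.0, 0.1, -27.6]
force: [-0.6, -0.0, -0.2]
grip_width: 0.0649
grasp_force: 0.0
time_s: 9.85
tool_pos: [0.4953, 0.1098, 0.2155]
tool_rot: [180.0, 0.0, -27.7]
force: [0.3, 1.0, -0.1]
grip_width: 0.0861
grasp_force: 0.0
time_s: 10.27
tool_pos: [0.4955, 0.1107, 0.2342]
tool_rot: [-179.9, 0.0, 7.7]
force: [-0.4, 0.8, -0.2]
grip_width: 0.087
grasp_force: 0.0
[[251 251 241 184 225 224 226 221 221 139 235 252]
 [253 253 242 148 237 217 212 211 223 130 233 252]
 [252 252 246 134 243 222 202 197 243 150 228 250]
 [250 249 242 128 247 247 238 246 248 171 235 233]]
side table slope x,y [ 0.0003 -0.0026] z at knob 0.0022 2445 0.001
side deck slope x,y [-0.0018 -0.003 ] z at knob 0.0382 1012 0.001
top table slope x,y [-0.0007  0.0011] z at knob -0.0001 2518 0.002
top deck slope x,y [ 0.0156 -0.0007] z at knob 0.0347 111 0.0019
top jar_a_center []
top sleeve1 [([0.5948, 0.1374, 0.0368], 0.83), ([0.5964, 0.1958, 0.0364], 0.78), ([0.5907, 0.0792, 0.0334], 0.72), ([0.5843, 0.0198, 0.0359], 0.62)]
top stand [([0.5899, 0.1067, -0.0003], 0.72), ([0.591, 0.0792, 0.0343], 0.38), ([0.4279, -0.176, 0.0014], 0.25)]
side jar_a_center [([0.4338, 0.2245, 0.0529], 0.75), ([0.497, 0.1112, 0.061], 0.44)]
side sleeve1 [([0.5929, 0.0786, 0.0361], 0.98), ([0.5934, 0.19, 0.0359], 0.94), ([0.5879, 0.0226, 0.0331], 0.94)]
side stand [([0.5907, 0.1119, 0.0024], 0.69), ([0.4273, -0.1777, -0.0045], 0.24)]
[-84.8  -2.7  68.7 103.8   2.6  77.2 -99.5]
```

View pics/s1.png

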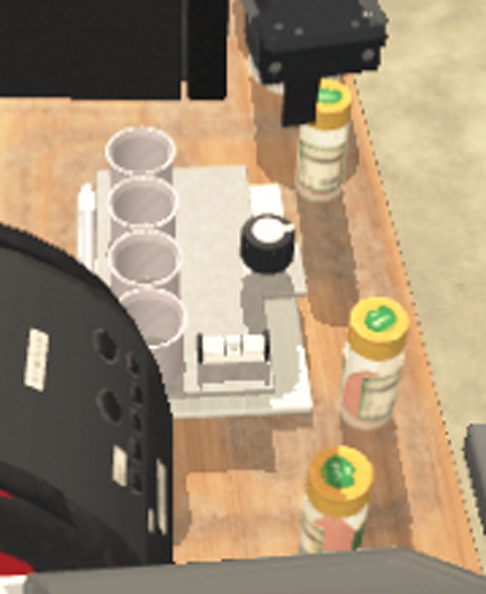

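The side crop shows the ball centred at (233,348), so the deck is level. The three jars stand at (325,140), (375,360) and (337,500), and there is no fourth. Going to the right jar first.

```bash

python3 -m creep '[{"wx":0,"wy":0,"wz":-7,"tx":-15,"ty":22,"tz":0,"gripper":1},{"wx":0,"wy":0,"wz":-14,"tx":-30,"ty":44,"tz":0,"gripper":1},{"wx":0,"wy":0,"wz":-21,"tx":-45,"ty":66,"tz":0,"gripper":1},{"wx":0,"wy":0,"wz":-28,"tx":-60,"ty":90,"tz":0,"gripper":1},{"wx":0,"wy":0,"wz":-35,"tx":-72,"ty":110,"tz":0,"gripper":1}]'
python3 -m creep '[{"wx":0,"wy":0,"wz":-7,"tx":0,"ty":0,"tz":0,"gripper":1},{"wx":0,"wy":0,"wz":-14,"tx":0,"ty":0,"tz":0,"gripper":1},{"wx":0,"wy":0,"wz":-21,"tx":0,"ty":0,"tz":0,"gripper":1},{"wx":0,"wy":0,"wz":-28,"tx":0,"ty":0,"tz":0,"gripper":1},{"wx":0,"wy":0,"wz":-35,"tx":0,"ty":0,"tz":0,"gripper":1}]'
python3 - <<'E'
from h import *
im,d=snap('top','t2.png'); cv2.imwrite('pics/t2c.png',cv2.resize(im[180:290,170:350,::-1],None,fx=4.4,fy=4.4,interpolation=cv2.INTER_CUBIC))
q=nets.place_of('jar_a_center','top'); snap('side'); q+=nets.place_of('jar_a_center','side')
print([(np.round(r['point'],3).tolist(),round(r['confidence'],2)) for r in q])
for n in('top','side'): print(n,[(np.round(r['point'],4).tolist(),round(r['confidence'],2)) for r in nets.place_of('sleeve1',n)])
X,ok=cloud('top',d)
for x0 in np.arange(.40,.6,.04):
  m=ok&(X[:,2]>.10)&(X[:,0]>x0)&(X[:,0]<x0+.04)&(X[:,1]>.2)&(X[:,1]<.7); m2=m&(X[:,2]>.115)
  print(x0.round(2),np.round(np.sort(X[m2][:,1])[:1],3),X[m2][:,2].max())
todo([0.435,-0.0115,0.20],[180,0,90]); print(get_obs()['qpos'].round(1))
E
```

```text
time_s: 11.18
tool_pos: [0.4376, -0.0083, 0.2344]
tool_rot: [-179.9, -0.1, 42.7]
force: [0.2, -0.3, -0.4]
grip_width: 0.0866
grasp_force: 0.0
time_s: 11.6
tool_pos: [0.4384, -0.0082, 0.234]
tool_rot: [-180.0, -0.0, 77.5]
force: [-0.7, -0.6, -0.2]
grip_width: 0.0869
grasp_force: 0.0
[([0.435, 0.224, 0.049], 0.89)]
top [([0.5915, 0.0775, 0.0331], 0.93), ([0.5944, 0.1938, 0.0344], 0.91), ([0.5959, 0.1387, 0.0363], 0.81), ([0.5872, 0.022, 0.034], 0.55)]
side [([0.5922, 0.0791, 0.036], 0.86), ([0.5916, 0.1906, 0.0323], 0.79), ([0.5897, 0.0248, 0.0334], 0.62), ([0.5911, 0.1366, 0.0374], 0.58)]
0.4 [0.57] 0.2673416841862407
0.44 [0.495] 0.27897049586419936
0.48 [0.485] 0.27770920516395786
0.52 [0.485] 0.2776686400145321
0.56 [0.319] 0.2780575922442574
shift mm [-4.4 -2.5 34. ] turn [ -0.   -0.  -12.9]
[-61.3 -17.   50.1 111.7  13.1  79.7 -27.8]
```

View pics/t2c.png

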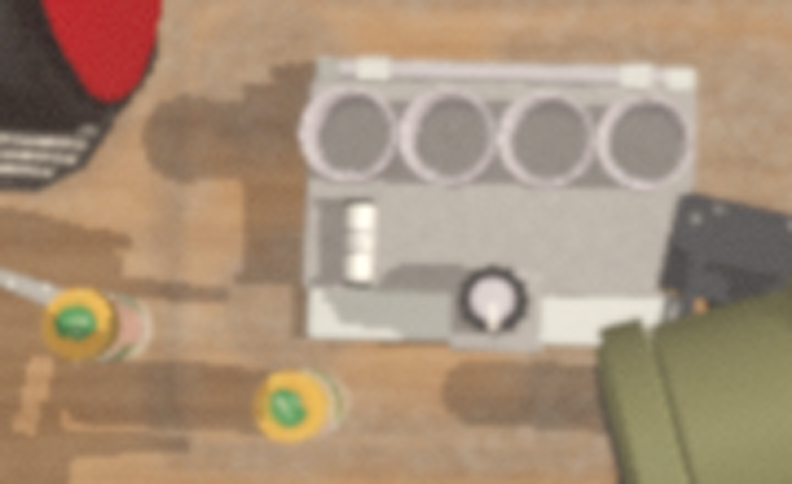

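Top crop: the sleeve rims are centred at (349,137), (449,138), (548,140) and (646,142). The jar caps are at (292,406) and (78,324), with the arm over the right jar.

```bash
python3 - <<'E'
from h import *
f=lambda x,y,z:atz('top',(170+(x+.5)/4.4-.5,180+(y+.5)/4.4-.5),z).round(4).tolist()
print([f(x,y,.086) for x,y in((349,137),(449,138),(548,140),(646,142))],[f(x,y,.106) for x,y in((292,406),(78,324))],f(492,300,.079))
print([atz('top',(220+(x+.5)/6-.5,180+(y+.5)/6-.5),.106).round(4).tolist() for x,y in((657,555),(93,555))])
# rim fit from the upscaled picture
im=cv2.imread('pics/t2.png'); g=cv2.resize(im[195:228,232:332],None,fx=8,fy=8,interpolation=cv2.INTER_CUBIC)
c=cv2.HoughCircles(cv2.GaussianBlur(cv2.cvtColor(g,6),(5,5),0),cv2.HOUGH_GRADIENT,1,130,param1=60,param2=15,minRadius=70,maxRadius=100)
for x,y,r in sorted(c[0].tolist()): print(round(r/8,1),atz('top',(232+(x+.5)/8-.5,195+(y+.5)/8-.5),.086).round(4))
todo([0.434,-0.0115,0.15],[180,0,88])
E
```

```text
[[0.5902, 0.1955, 0.086], [0.5898, 0.1369, 0.086], [0.5887, 0.0789, 0.086], [0.5876, 0.0213, 0.086]] [[0.4334, 0.2241, 0.106], [0.4802, 0.3468, 0.106]] [0.495, 0.1117, 0.079]
[[0.4331, -0.0104, 0.106], [0.4329, 0.2263, 0.106]]Traceback (most recent call last):
  File "<stdin>", line 8, in <module>
TypeError: 'NoneType' object is not subscriptable
```

```bash
python3 -m creep '[{"wx":0,"wy":0,"wz":-6,"tx":-2,"ty":1,"tz":20,"gripper":1},{"wx":0,"wy":0,"wz":-11,"tx":-4,"ty":2,"tz":40,"gripper":1},{"wx":0,"wy":0,"wz":-11,"tx":-4,"ty":4,"tz":60,"gripper":1},{"wx":0,"wy":0,"wz":-11,"tx":-4,"ty":4,"tz":80,"gripper":1},{"wx":0,"wy":0,"wz":-11,"tx":-4,"ty":4,"tz":95,"gripper":1}]'
python3 - <<'E'
from h import *
todo([0.434,-0.0115,0.058],[180,0,88]); print(get_obs()['qpos'].round(1))
im,d=snap('side')
q=nets.place_of('jar_a_center','side'); print([(np.round(r['point'],3).tolist(),round(r['confidence'],2)) for r in q])
cv2.imwrite('pics/g1.png',cv2.resize(im[180:300,310:430,::-1],None,fx=4,fy=4,interpolation=cv2.INTER_CUBIC))
E
```

```text
time_s: 12.32
tool_pos: [0.4409, -0.0126, 0.1377]
tool_rot: [-179.9, -0.0, 88.2]
force: [-0.6, 0.7, -0.8]
grip_width: 0.0871
grasp_force: 0.0
shift mm [ 0.9 -6.8 79.7] turn [-0.1 -0.   0.2]
[-65.8 -11.6  59.6 119.2  10.8  67.2 -12.8]
[([0.438, 0.225, 0.051], 0.74)]
```

View pics/g1.png

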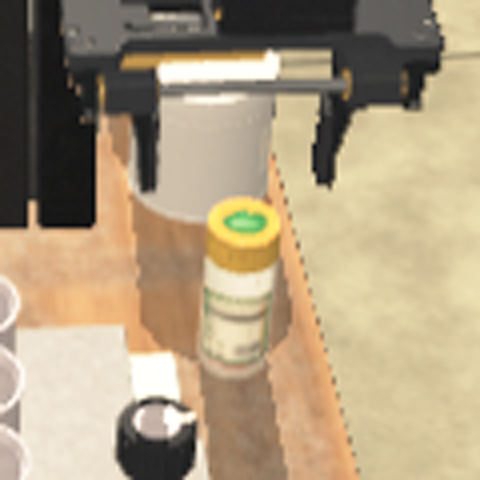

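The gripper is over the jar: the fingertips are at crop (147,185) and (325,185), and the cap sits between them at (243,230). Descending and gripping.

```bash
python3 -m creep '[{"wx":0,"wy":0,"wz":0,"tx":1,"ty":-7,"tz":15,"gripper":1},{"wx":0,"wy":0,"wz":0,"tx":1,"ty":-7,"tz":35,"gripper":1},{"wx":0,"wy":0,"wz":0,"tx":1,"ty":-7,"tz":60,"gripper":1},{"wx":0,"wy":0,"wz":0,"tx":1,"ty":-7,"tz":79,"gripper":1},{"wx":0,"wy":0,"wz":0,"tx":1,"ty":-7,"tz":79,"gripper":1}]'
python3 -m creep '[{"wx":0,"wy":0,"wz":0,"tx":0,"ty":0,"tz":0,"gripper":0.2},{"wx":0,"wy":0,"wz":0,"tx":0,"ty":0,"tz":0,"gripper":-0.2},{"wx":0,"wy":0,"wz":0,"tx":0,"ty":0,"tz":0,"gripper":-0.4},{"wx":0,"wy":0,"wz":0,"tx":0,"ty":0,"tz":0,"gripper":-0.4},{"wx":0,"wy":0,"wz":0,"tx":0,"ty":0,"tz":0,"gripper":-0.4}]' 25
python3 -m creep '[{"wx":0,"wy":0,"wz":0,"tx":0,"ty":0,"tz":0,"gripper":-0.4},{"wx":0,"wy":0,"wz":0,"tx":0,"ty":0,"tz":0,"gripper":-0.4},{"wx":0,"wy":0,"wz":0,"tx":0,"ty":0,"tz":0,"gripper":-0.4},{"wx":0,"wy":0,"wz":0,"tx":0,"ty":0,"tz":0,"gripper":-0.4}]' 25; python3 -c "
from h import *
print(get_obs()['qpos'].round(1))"
```

```text
time_s: 12.83
tool_pos: [0.4325, -0.0116, 0.0582]
tool_rot: [-179.8, 0.2, 88.2]
force: [-1.2, 0.0, 0.5]
grip_width: 0.087
grasp_force: 0.0
time_s: 13.25
tool_pos: [0.4352, -0.011, 0.0609]
tool_rot: [179.9, -0.1, 88.3]
force: [1.0, 0.9, -0.4]
grip_width: 0.0614
grasp_force: 0.0
time_s: 13.58
tool_pos: [0.4342, -0.0113, 0.06]
tool_rot: [-180.0, -0.0, 88.3]
force: [-0.6, 0.1, 2.0]
grip_width: 0.0404
grasp_force: 25.0
[-68.   -1.5  66.7 124.8   1.6  55.9  -3.9]
```

```bash
python3 -m creep '[{"wx":0,"wy":0,"wz":0,"tx":0,"ty":0,"tz":-15,"gripper":-0.4},{"wx":0,"wy":0,"wz":0,"tx":0,"ty":0,"tz":-40,"gripper":-0.4},{"wx":0,"wy":0,"wz":0,"tx":0,"ty":0,"tz":-70,"gripper":-0.4},{"wx":0,"wy":0,"wz":0,"tx":5,"ty":15,"tz":-95,"gripper":-0.4},{"wx":0,"wy":0,"wz":0,"tx":10,"ty":35,"tz":-105,"gripper":-0.4}]'
python3 -m creep '[{"wx":0,"wy":0,"wz":0,"tx":6,"ty":28,"tz":0,"gripper":-0.4},{"wx":0,"wy":0,"wz":0,"tx":13,"ty":60,"tz":0,"gripper":-0.4},{"wx":0,"wy":0,"wz":0,"tx":20,"ty":90,"tz":0,"gripper":-0.4},{"wx":0,"wy":0,"wz":0,"tx":26,"ty":112,"tz":0,"gripper":-0.4},{"wx":0,"wy":0,"wz":0,"tx":26,"ty":118,"tz":0,"gripper":-0.4}]'
python3 -m creep '[{"wx":0,"wy":0,"wz":0,"tx":0,"ty":0,"tz":0,"gripper":-0.4}]'
python3 - <<'E'
from h import *
todo([0.5885,0.021,0.12],[180,0,88.5])
im,d=snap('side'); q=nets.place_of('jar_a_center','side'); print([(np.round(r['point'],3).tolist(),round(r['confidence'],2)) for r in q])
cv2.imwrite('pics/h1.png',cv2.resize(im[200:340,250:390,::-1],None,fx=4,fy=4,interpolation=cv2.INTER_CUBIC))
X,ok=cloud('side',d); p=pose()[0]; print(p,get_obs()['qpos'].round(1))
m=ok&(X[:,2]>p[2]-.055)&(X[:,2]<p[2]-.015)&(abs(X[:,0]-p[0])<.03)&(abs(X[:,1]-p[1])<.03)
print(m.sum(),'jar x range',np.percentile(X[m][:,0],[1,50,99]).round(4),'y front',np.percentile(X[m][:,1],[50,95]).round(4))
E
```

```text
time_s: 14.0
tool_pos: [0.4702, -0.0018, 0.1673]
tool_rot: [179.9, -0.4, 88.3]
force: [1.5, -0.5, -5.0]
grip_width: 0.0406
grasp_force: 25.0
time_s: 14.42
tool_pos: [0.5911, 0.0223, 0.1626]
tool_rot: [-179.9, 0.3, 88.5]
force: [-0.5, -0.1, -3.6]
grip_width: 0.0404
grasp_force: 25.0
time_s: 14.5
tool_pos: [0.5889, 0.0198, 0.1634]
tool_rot: [-179.9, 0.2, 88.3]
force: [-0.5, -1.0, -3.9]
grip_width: 0.0406
grasp_force: 25.0
shift mm [ 1.4 -0.3 43.4] turn [-0.1  0.2 -0.2]
[([0.435, 0.223, 0.055], 0.71), ([0.591, 0.022, 0.032], 0.4)]
[0.5869918  0.01888238 0.16423664] [-55.8  22.   63.7  98.4 -20.5  72.7  10.8]
272 jar x range [0.5703 0.5901 0.6092] y front [0.0354 0.039 ]
```

View pics/h1.png

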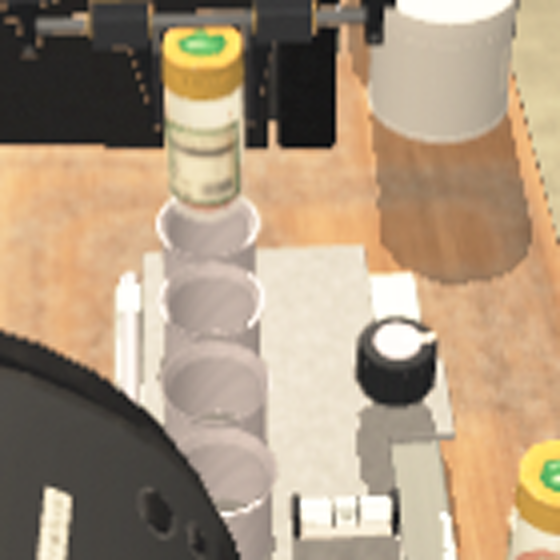

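The jar hangs straight over sleeve 4, with its foot at crop (205,205) and the rim centred at (208,222). Shifting 2 mm in y and lowering.

```bash
python3 -m creep '[{"wx":0,"wy":0,"wz":0,"tx":1.5,"ty":0,"tz":5,"gripper":-0.4},{"wx":0,"wy":0,"wz":0,"tx":1.5,"ty":0,"tz":12,"gripper":-0.4},{"wx":0,"wy":0,"wz":0,"tx":1.5,"ty":0,"tz":18,"gripper":-0.4},{"wx":0,"wy":0,"wz":0,"tx":1.5,"ty":0,"tz":23,"gripper":-0.4},{"wx":0,"wy":0,"wz":0,"tx":1.5,"ty":0,"tz":26,"gripper":-0.4}]'
python3 -m creep '[{"wx":0,"wy":0,"wz":0,"tx":0,"ty":0,"tz":3,"gripper":-0.4},{"wx":0,"wy":0,"wz":0,"tx":0,"ty":0,"tz":6,"gripper":-0.4},{"wx":0,"wy":0,"wz":0,"tx":0,"ty":0,"tz":6,"gripper":-0.4}]'
```

```text
time_s: 15.02
tool_pos: [0.5876, 0.0219, 0.1382]
tool_rot: [-179.9, -0.1, 88.3]
force: [-0.7, -0.9, -4.9]
grip_width: 0.0405
grasp_force: 25.0
time_s: 15.27
tool_pos: [0.5881, 0.0216, 0.1324]
tool_rot: [-179.9, -0.0, 88.3]
force: [0.8, -0.0, -4.6]
grip_width: 0.0408
grasp_force: 25.0
```

```bash
python3 -m creep '[{"wx":0,"wy":0,"wz":0,"tx":0,"ty":0,"tz":6,"gripper":-0.4},{"wx":0,"wy":0,"wz":0,"tx":0,"ty":0,"tz":12,"gripper":-0.4},{"wx":0,"wy":0,"wz":0,"tx":0,"ty":0,"tz":18,"gripper":-0.4},{"wx":0,"wy":0,"wz":0,"tx":0,"ty":0,"tz":24,"gripper":-0.4},{"wx":0,"wy":0,"wz":0,"tx":0,"ty":0,"tz":28,"gripper":-0.4}]'
python3 -m creep '[{"wx":0,"wy":0,"wz":0,"tx":0,"ty":0,"tz":3,"gripper":-0.4},{"wx":0,"wy":0,"wz":0,"tx":0,"ty":0,"tz":6,"gripper":-0.4},{"wx":0,"wy":0,"wz":0,"tx":0,"ty":0,"tz":7,"gripper":-0.4},{"wx":0,"wy":0,"wz":0,"tx":0,"ty":0,"tz":7,"gripper":-0.4}]'
```

```text
time_s: 15.68
tool_pos: [0.588, 0.0215, 0.1039]
tool_rot: [-179.9, 0.0, 88.3]
force: [0.5, -0.2, -4.3]
grip_width: 0.0405
grasp_force: 25.0
time_s: 16.02
tool_pos: [0.5884, 0.0215, 0.0978]
tool_rot: [-180.0, 0.0, 88.3]
force: [-0.3, -0.6, -4.0]
grip_width: 0.0406
grasp_force: 25.0
```

Perfect clearance; the floor is a couple of mm lower. Set down, release and retreat up.

```bash
python3 -m creep '[{"wx":0,"wy":0,"wz":0,"tx":0,"ty":0,"tz":1,"gripper":-0.4},{"wx":0,"wy":0,"wz":0,"tx":0,"ty":0,"tz":2,"gripper":-0.4},{"wx":0,"wy":0,"wz":0,"tx":0,"ty":0,"tz":2.5,"gripper":-0.4}]'
python3 -m creep '[{"wx":0,"wy":0,"wz":0,"tx":0,"ty":0,"tz":2,"gripper":0.2},{"wx":0,"wy":0,"wz":0,"tx":0,"ty":0,"tz":2,"gripper":0.5},{"wx":0,"wy":0,"wz":0,"tx":0,"ty":0,"tz":0,"gripper":0.8},{"wx":0,"wy":0,"wz":0,"tx":0,"ty":0,"tz":0,"gripper":0.8},{"wx":0,"wy":0,"wz":0,"tx":0,"ty":0,"tz":0,"gripper":0.8}]'
python3 -m creep '[{"wx":0,"wy":0,"wz":0,"tx":0,"ty":0,"tz":-15,"gripper":0.9},{"wx":0,"wy":0,"wz":0,"tx":0,"ty":0,"tz":-40,"gripper":1},{"wx":0,"wy":0,"wz":0,"tx":0,"ty":0,"tz":-80,"gripper":1},{"wx":0,"wy":0,"wz":0,"tx":15,"ty":-10,"tz":-100,"gripper":1},{"wx":0,"wy":0,"wz":0,"tx":40,"ty":-30,"tz":-110,"gripper":1}]'
python3 - <<'E'
from h import *
q=[]
for n in('top','side'): snap(n); print(n,[(np.round(r['point'],3).tolist(),round(r['confidence'],2)) for r in nets.place_of('jar_a_center',n)])
todo([0.434,0.2255,0.20],[180,0,117.4]); print(get_obs()['qpos'].round(1))
E
```

```text
time_s: 16.27
tool_pos: [0.5889, 0.0216, 0.0962]
tool_rot: [180.0, -0.0, 88.3]
force: [-1.5, 0.6, 2.7]
grip_width: 0.0402
grasp_force: 25.0
time_s: 16.68
tool_pos: [0.5889, 0.0215, 0.0959]
tool_rot: [180.0, -0.0, 88.3]
force: [0.5, 0.3, 0.6]
grip_width: 0.0664
grasp_force: 0.0
time_s: 17.1
tool_pos: [0.5629, 0.0583, 0.2103]
tool_rot: [179.6, 0.1, 87.9]
force: [1.1, 0.4, 0.6]
grip_width: 0.0863
grasp_force: 0.0
top [([0.436, 0.224, 0.053], 0.54)]
side [([0.437, 0.225, 0.051], 0.94), ([0.478, 0.347, 0.054], 0.23)]
shift mm [ 158.1 -130.1    6.8] turn [  0.1  -0.1 -28.9]
[-65.9  14.9  66.4  98.9 -14.2  75.4   1.9]
```

```bash
python3 -m creep '[{"wx":0,"wy":0,"wz":-3,"tx":30,"ty":-25,"tz":0,"gripper":1},{"wx":0,"wy":0,"wz":-6,"tx":60,"ty":-50,"tz":0,"gripper":1},{"wx":0,"wy":0,"wz":-9,"tx":90,"ty":-75,"tz":0,"gripper":1},{"wx":0,"wy":0,"wz":-12,"tx":120,"ty":-100,"tz":0,"gripper":1},{"wx":0,"wy":0,"wz":-12,"tx":148,"ty":-123,"tz":0,"gripper":1}]'
python3 -m creep '[{"wx":0,"wy":0,"wz":0,"tx":6,"ty":-9,"tz":0,"gripper":1},{"wx":0,"wy":0,"wz":0,"tx":6,"ty":-9,"tz":20,"gripper":1},{"wx":0,"wy":0,"wz":0,"tx":6,"ty":-9,"tz":40,"gripper":1},{"wx":0,"wy":0,"wz":0,"tx":6,"ty":-9,"tz":60,"gripper":1}]'
python3 - <<'E'
from h import *
todo([0.4345,0.2245,0.060],[180,0,100]); print(get_obs()['qpos'].round(1))
snap('side'); print([(np.round(r['point'],3).tolist(),round(r['confidence'],2)) for r in nets.place_of('jar_a_center','side')])
E
```

```text
time_s: 17.72
tool_pos: [0.4404, 0.2138, 0.2056]
tool_rot: [-180.0, -0.0, 100.3]
force: [-0.4, 1.5, -0.2]
grip_width: 0.0872
grasp_force: 0.0
time_s: 18.05
tool_pos: [0.432, 0.2173, 0.1451]
tool_rot: [180.0, -0.0, 100.2]
force: [0.0, -0.1, 0.3]
grip_width: 0.087
grasp_force: 0.0
shift mm [ 6.6  3.7 85.1] turn [ 0.  -0.   0.2]
[-89.7  -0.4  60.6 113.6   0.4  66.6 -19.1]
[([0.435, 0.227, 0.051], 0.62)]
```

```bash
python3 -m creep '[{"wx":0,"wy":0,"wz":0,"tx":7,"ty":3.5,"tz":15,"gripper":1},{"wx":0,"wy":0,"wz":0,"tx":7,"ty":3.5,"tz":40,"gripper":1},{"wx":0,"wy":0,"wz":0,"tx":7,"ty":3.5,"tz":65,"gripper":1},{"wx":0,"wy":0,"wz":0,"tx":7,"ty":3.5,"tz":85,"gripper":1},{"wx":0,"wy":0,"wz":0,"tx":7,"ty":3.5,"tz":85,"gripper":1}]'
python3 -m creep '[{"wx":0,"wy":0,"wz":0,"tx":0,"ty":0,"tz":0,"gripper":0.2},{"wx":0,"wy":0,"wz":0,"tx":0,"ty":0,"tz":0,"gripper":-0.2},{"wx":0,"wy":0,"wz":0,"tx":0,"ty":0,"tz":0,"gripper":-0.4},{"wx":0,"wy":0,"wz":0,"tx":0,"ty":0,"tz":0,"gripper":-0.4},{"wx":0,"wy":0,"wz":0,"tx":0,"ty":0,"tz":0,"gripper":-0.4}]' 25
python3 -m creep '[{"wx":0,"wy":0,"wz":0,"tx":0,"ty":0,"tz":0,"gripper":-0.4},{"wx":0,"wy":0,"wz":0,"tx":0,"ty":0,"tz":0,"gripper":-0.4},{"wx":0,"wy":0,"wz":0,"tx":0,"ty":0,"tz":0,"gripper":-0.4},{"wx":0,"wy":0,"wz":0,"tx":0,"ty":0,"tz":0,"gripper":-0.4}]' 25
python3 -c "
from h import *
todo([.5895,.079,.165],[180,0,90])"
```

```text
time_s: 18.57
tool_pos: [0.4321, 0.2235, 0.0582]
tool_rot: [-179.7, 0.3, 100.2]
force: [-1.0, -1.0, -0.2]
grip_width: 0.0872
grasp_force: 0.0
time_s: 18.98
tool_pos: [0.4341, 0.2265, 0.0616]
tool_rot: [179.9, -0.1, 100.3]
force: [0.5, 0.1, 0.7]
grip_width: 0.0613
grasp_force: 0.0
time_s: 19.32
tool_pos: [0.4334, 0.226, 0.0607]
tool_rot: [-180.0, -0.0, 100.3]
force: [-0.2, 0.5, 1.8]
grip_width: 0.0405
grasp_force: 25.0
shift mm [-172.5  127.4 -104.4] turn [-0.  -0.  10.3]
```

```bash
python3 -m creep '[{"wx":0,"wy":0,"wz":0,"tx":0,"ty":0,"tz":-15,"gripper":-0.4},{"wx":0,"wy":0,"wz":0,"tx":0,"ty":0,"tz":-40,"gripper":-0.4},{"wx":0,"wy":0,"wz":0,"tx":0,"ty":0,"tz":-70,"gripper":-0.4},{"wx":0,"wy":0,"wz":0,"tx":0,"ty":0,"tz":-95,"gripper":-0.4},{"wx":0,"wy":0,"wz":0,"tx":-8,"ty":10,"tz":-108,"gripper":-0.4}]'
python3 -m creep '[{"wx":0,"wy":0,"wz":2,"tx":-20,"ty":23,"tz":0,"gripper":-0.4},{"wx":0,"wy":0,"wz":4,"tx":-42,"ty":50,"tz":0,"gripper":-0.4},{"wx":0,"wy":0,"wz":6,"tx":-66,"ty":78,"tz":0,"gripper":-0.4},{"wx":0,"wy":0,"wz":8,"tx":-88,"ty":105,"tz":0,"gripper":-0.4},{"wx":0,"wy":0,"wz":10,"tx":-104,"ty":124,"tz":0,"gripper":-0.4}]'
python3 -m creep '[{"wx":0,"wy":0,"wz":0,"tx":-2,"ty":2.5,"tz":0,"gripper":-0.4},{"wx":0,"wy":0,"wz":0,"tx":-2,"ty":2.5,"tz":0,"gripper":-0.4}]'
python3 - <<'E'
from h import *
todo([0.5905,0.137,0.12],[180,0,90])
im,d=snap('side'); p=pose()[0]; print(p,get_obs()['qpos'].round(1)); X,ok=cloud('side',d)
m=ok&(X[:,2]>p[2]-.055)&(X[:,2]<p[2]-.015)&(abs(X[:,0]-p[0])<.03)&(abs(X[:,1]-p[1])<.03)
print(m.sum(),'jar x range',np.percentile(X[m][:,0],[1,50,99]).round(4),'y front',np.percentile(X[m][:,1],[50,95]).round(4))
cv2.imwrite('pics/h2.png',cv2.resize(im[200:340,250:390,::-1],None,fx=4,fy=4,interpolation=cv2.INTER_CUBIC))
E
```

```text
time_s: 19.73
tool_pos: [0.4436, 0.2216, 0.1704]
tool_rot: [-180.0, -0.2, 100.4]
force: [0.8, 0.5, -4.9]
grip_width: 0.0411
grasp_force: 25.0
time_s: 20.15
tool_pos: [0.5869, 0.1373, 0.1671]
tool_rot: [-180.0, 0.2, 90.1]
force: [-0.3, -0.3, -2.6]
grip_width: 0.0409
grasp_force: 25.0
time_s: 20.32
tool_pos: [0.5882, 0.1349, 0.1673]
tool_rot: [-179.9, 0.2, 90.1]
force: [-0.1, 0.6, -4.7]
grip_width: 0.0404
grasp_force: 25.0
shift mm [ 2.2  2.4 47.3] turn [-0.1  0.2  0.1]
[0.58708871 0.13671916 0.16737758] [-65.1  24.3  63.1  96.  -22.4  73.9   2.6]
299 jar x range [0.5685 0.589  0.6089] y front [0.1504 0.1536]
```

View pics/h2.png

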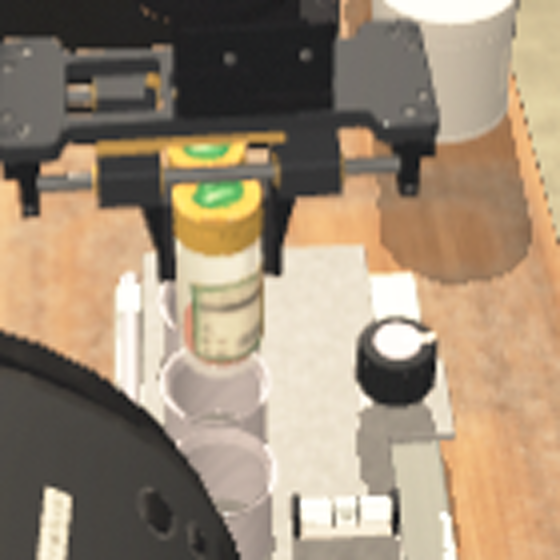

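The jar's foot is at crop (224,352), a few px to the right (−x) of the sleeve 2 rim centre near (216,388). I'll check the projections before lowering.

```bash
python3 - <<'E'
from h import *
cr=lambda X:((proj('side',X)-[250,200]+.5)*4-.5).round(1)
for x in(.588,.5905): print(x,'top,bottom',cr((x,.136,.213)),cr((x,.136,.107)),'rim',cr((x,.137,.086)))
E
```

```text
0.588 top,bottom [217.9 198.3] [221.8 355.8] rim [222.7 385.8]
0.5905 top,bottom [212.5 198.6] [216.8 356.1] rim [217.7 386.1]
```

```bash
python3 -m creep '[{"wx":0,"wy":0,"wz":0,"tx":1,"ty":2.8,"tz":5,"gripper":-0.4},{"wx":0,"wy":0,"wz":0,"tx":1,"ty":2.8,"tz":12,"gripper":-0.4},{"wx":0,"wy":0,"wz":0,"tx":1,"ty":2.8,"tz":18,"gripper":-0.4},{"wx":0,"wy":0,"wz":0,"tx":1,"ty":2.8,"tz":24,"gripper":-0.4},{"wx":0,"wy":0,"wz":0,"tx":1,"ty":2.8,"tz":29,"gripper":-0.4}]'
python3 -m creep '[{"wx":0,"wy":0,"wz":0,"tx":0,"ty":0,"tz":3,"gripper":-0.4},{"wx":0,"wy":0,"wz":0,"tx":0,"ty":0,"tz":6,"gripper":-0.4},{"wx":0,"wy":0,"wz":0,"tx":0,"ty":0,"tz":6,"gripper":-0.4}]'
```

```text
time_s: 20.78
tool_pos: [0.5898, 0.1394, 0.1386]
tool_rot: [-179.9, -0.0, 90.4]
force: [0.9, -0.9, -2.7]
grip_width: 0.0409
grasp_force: 25.0
time_s: 21.03
tool_pos: [0.5901, 0.1386, 0.1329]
tool_rot: [-179.9, 0.0, 90.3]
force: [-0.2, 0.2, -3.9]
grip_width: 0.0409
grasp_force: 25.0
```

```bash
python3 -m creep '[{"wx":0,"wy":0,"wz":0,"tx":-1,"ty":0,"tz":6,"gripper":-0.4},{"wx":0,"wy":0,"wz":0,"tx":-1,"ty":0,"tz":12,"gripper":-0.4},{"wx":0,"wy":0,"wz":0,"tx":-1,"ty":0,"tz":18,"gripper":-0.4},{"wx":0,"wy":0,"wz":0,"tx":-1,"ty":0,"tz":24,"gripper":-0.4},{"wx":0,"wy":0,"wz":0,"tx":-1,"ty":0,"tz":28,"gripper":-0.4}]'
python3 -m creep '[{"wx":0,"wy":0,"wz":0,"tx":0,"ty":0,"tz":3,"gripper":-0.4},{"wx":0,"wy":0,"wz":0,"tx":0,"ty":0,"tz":6,"gripper":-0.4},{"wx":0,"wy":0,"wz":0,"tx":0,"ty":0,"tz":8,"gripper":-0.4},{"wx":0,"wy":0,"wz":0,"tx":0,"ty":0,"tz":9,"gripper":-0.4},{"wx":0,"wy":0,"wz":0,"tx":0,"ty":0,"tz":9,"gripper":-0.4}]'
```

```text
time_s: 21.45
tool_pos: [0.5901, 0.1376, 0.1044]
tool_rot: [-179.9, 0.0, 90.3]
force: [-0.9, 0.1, -3.6]
grip_width: 0.0409
grasp_force: 25.0
time_s: 21.87
tool_pos: [0.5908, 0.1376, 0.0969]
tool_rot: [180.0, -0.0, 90.3]
force: [-1.0, 0.0, -2.9]
grip_width: 0.0408
grasp_force: 25.0
```

```bash
python3 -m creep '[{"wx":0,"wy":0,"wz":0,"tx":0,"ty":0,"tz":1,"gripper":-0.4},{"wx":0,"wy":0,"wz":0,"tx":0,"ty":0,"tz":1.5,"gripper":-0.4},{"wx":0,"wy":0,"wz":0,"tx":0,"ty":0,"tz":1.5,"gripper":-0.4}]'
python3 -m creep '[{"wx":0,"wy":0,"wz":0,"tx":0,"ty":0,"tz":1,"gripper":0.2},{"wx":0,"wy":0,"wz":0,"tx":0,"ty":0,"tz":1,"gripper":0.5},{"wx":0,"wy":0,"wz":0,"tx":0,"ty":0,"tz":0,"gripper":0.8},{"wx":0,"wy":0,"wz":0,"tx":0,"ty":0,"tz":0,"gripper":0.8},{"wx":0,"wy":0,"wz":0,"tx":0,"ty":0,"tz":0,"gripper":0.8}]'
python3 -m creep '[{"wx":0,"wy":0,"wz":0,"tx":0,"ty":0,"tz":-15,"gripper":0.9},{"wx":0,"wy":0,"wz":0,"tx":0,"ty":0,"tz":-40,"gripper":1},{"wx":0,"wy":0,"wz":0,"tx":0,"ty":0,"tz":-80,"gripper":1},{"wx":0,"wy":0,"wz":0,"tx":0,"ty":-15,"tz":-105,"gripper":1},{"wx":0,"wy":0,"wz":0,"tx":15,"ty":-50,"tz":-110,"gripper":1}]'
python3 - <<'E'
from h import *
for n in('top','side'): snap(n); print(n,[(np.round(r['point'],3).tolist(),round(r['confidence'],2)) for r in nets.place_of('jar_a_center',n)])
todo([0.48,0.346,0.20],[180,0,170]); print(get_obs()['qpos'].round(1))
E
```

```text
time_s: 22.12
tool_pos: [0.5909, 0.1376, 0.0967]
tool_rot: [180.0, -0.1, 90.3]
force: [-4.1, 0.3, 7.0]
grip_width: 0.0407
grasp_force: 25.0
time_s: 22.53
tool_pos: [0.5909, 0.1376, 0.0952]
tool_rot: [180.0, -0.0, 90.3]
force: [0.4, -0.3, 0.3]
grip_width: 0.0661
grasp_force: 0.0
time_s: 22.95
tool_pos: [0.5465, 0.1475, 0.2111]
tool_rot: [179.4, 0.1, 89.8]
force: [-1.2, -0.4, 2.6]
grip_width: 0.0865
grasp_force: 0.0
top [([0.593, 0.137, 0.087], 0.56), ([0.59, 0.019, 0.092], 0.15)]
side [([0.59, 0.138, 0.09], 0.87)]
shift mm [192.2 -58.4   6.7] turn [  0.2  -0.1 -79.5]
[-75.9  14.8  67.1  99.2 -14.3  75.3  -5.4]
```

```bash
python3 -m creep '[{"wx":0,"wy":0,"wz":-7,"tx":15,"ty":-18,"tz":-10,"gripper":1},{"wx":0,"wy":0,"wz":-14,"tx":35,"ty":-36,"tz":-20,"gripper":1},{"wx":0,"wy":0,"wz":-21,"tx":55,"ty":-52,"tz":-20,"gripper":1},{"wx":0,"wy":0,"wz":-28,"tx":80,"ty":-65,"tz":-20,"gripper":1},{"wx":0,"wy":0,"wz":-35,"tx":105,"ty":-68,"tz":-20,"gripper":1}]'
python3 -m creep '[{"wx":0,"wy":0,"wz":-7,"tx":0,"ty":0,"tz":0,"gripper":1},{"wx":0,"wy":0,"wz":-14,"tx":0,"ty":0,"tz":0,"gripper":1},{"wx":0,"wy":0,"wz":-21,"tx":0,"ty":0,"tz":0,"gripper":1},{"wx":0,"wy":0,"wz":-28,"tx":0,"ty":0,"tz":0,"gripper":1},{"wx":0,"wy":0,"wz":-35,"tx":0,"ty":0,"tz":0,"gripper":1}]'
python3 - <<'E'
from h import *
a,_=snap('top'); b,_=snap('side')
for n in('top','side'): print(n,[(np.round(r['point'],3).tolist(),round(r['confidence'],2)) for r in nets.place_of('jar_a_center',n)])
todo([0.48,0.346,0.20],[180,0,170]); print(get_obs()['qpos'].round(1))
cv2.imwrite('pics/j3.png',cv2.resize(np.hstack([a[180:300,150:340],b[220:430,250:440][:120+90][::1][:210][90:210]])[:,:,::-1],None,fx=2.1,fy=2.1,interpolation=cv2.INTER_CUBIC))
E
```

```text
time_s: 23.57
tool_pos: [0.4715, 0.2567, 0.2255]
tool_rot: [-180.0, -0.1, 125.5]
force: [0.5, 0.9, 0.3]
grip_width: 0.0873
grasp_force: 0.0
time_s: 23.98
tool_pos: [0.4734, 0.2553, 0.2249]
tool_rot: [-179.9, 0.1, 160.4]
force: [0.0, -0.6, -0.7]
grip_width: 0.0872
grasp_force: 0.0
top [([0.591, 0.136, 0.086], 0.49)]
side [([0.591, 0.137, 0.091], 0.71), ([0.587, 0.131, 0.033], 0.52)]
shift mm [24.4 87.2 24.8] turn [ -0.1   0.  -10.1]
[-84.9   6.   57.9 100.6  -5.2  76.3  43.9]
```

View pics/j3.png

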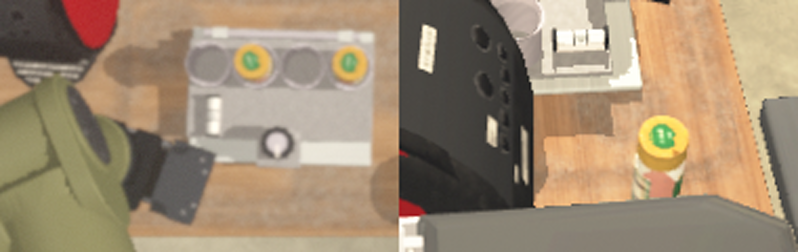

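Jars show in sleeves 2 and 4 (left panel, 253,62 and 351,62). The third jar stands with its cap top at right panel (663,134). I'll check whether it has moved.

```bash
python3 - <<'E'
from h import *
print(proj('side',(.4802,.3468,.106)), atz('side',(250+(663.5/2.1-190)-.5,310+134.5/2.1-.5),.106))
a,b=snap('side'); X,ok=cloud('side',b)
m=ok&(X[:,2]>.095)&(X[:,2]<.12)&(X[:,0]>.4)&(X[:,0]<.55)&(X[:,1]>.3)&(X[:,1]<.42)
if m.any(): q=X[m]; t=q[q[:,2]>q[:,2].max()-.006]; print(m.sum(),t.min(0),t.max(0),t.mean(0))
todo([0.48,0.346,0.12],[180,0,168])
E
```

```text
[375.99286267 375.58971377] [0.48047154 0.34264259 0.106     ]
463 [0.46099328 0.32507983 0.10481568] [0.50060229 0.36682948 0.11076507] [0.48079681 0.34653296 0.10729804]
shift mm [ 24.   87.  104.9] turn [-0.  0. -8.]
```

```bash
python3 -m creep '[{"wx":0,"wy":0,"wz":-4,"tx":8,"ty":30,"tz":0,"gripper":1},{"wx":0,"wy":0,"wz":-8,"tx":16,"ty":60,"tz":15,"gripper":1},{"wx":0,"wy":0,"wz":-8,"tx":24,"ty":87,"tz":40,"gripper":1},{"wx":0,"wy":0,"wz":-8,"tx":24,"ty":87,"tz":70,"gripper":1},{"wx":0,"wy":0,"wz":-8,"tx":24,"ty":87,"tz":85,"gripper":1}]'
python3 -m creep '[{"wx":0,"wy":0,"wz":0,"tx":0,"ty":0,"tz":0,"gripper":1}]'
python3 - <<'E'
from h import *
todo([0.4805,0.346,0.060],[180,0,168]); print(get_obs()['qpos'].round(1))
E
```

```text
time_s: 24.65
tool_pos: [0.477, 0.3482, 0.1363]
tool_rot: [-179.7, -0.1, 168.3]
force: [-0.9, -0.9, -0.2]
grip_width: 0.087
grasp_force: 0.0
time_s: 24.73
tool_pos: [0.4767, 0.3457, 0.136]
tool_rot: [-179.6, -0.2, 168.2]
force: [-0.9, -1.1, -0.5]
grip_width: 0.0868
grasp_force: 0.0
shift mm [-3.9  1.6 76. ] turn [-0.4 -0.2  0.2]
[-81.7  20.2  52.4  99.6 -16.8  69.   53.4]
```

```bash
python3 -m creep '[{"wx":0,"wy":0,"wz":0,"tx":-3.5,"ty":1,"tz":15,"gripper":1},{"wx":0,"wy":0,"wz":0,"tx":-3.5,"ty":1,"tz":40,"gripper":1},{"wx":0,"wy":0,"wz":0,"tx":-3.5,"ty":1,"tz":60,"gripper":1},{"wx":0,"wy":0,"wz":0,"tx":-3.5,"ty":1,"tz":75,"gripper":1},{"wx":0,"wy":0,"wz":0,"tx":-3.5,"ty":1,"tz":75,"gripper":1}]'
python3 -m creep '[{"wx":0,"wy":0,"wz":0,"tx":0,"ty":0,"tz":0,"gripper":0.2},{"wx":0,"wy":0,"wz":0,"tx":0,"ty":0,"tz":0,"gripper":-0.2},{"wx":0,"wy":0,"wz":0,"tx":0,"ty":0,"tz":0,"gripper":-0.4},{"wx":0,"wy":0,"wz":0,"tx":0,"ty":0,"tz":0,"gripper":-0.4},{"wx":0,"wy":0,"wz":0,"tx":0,"ty":0,"tz":0,"gripper":-0.4}]' 25
python3 -m creep '[{"wx":0,"wy":0,"wz":0,"tx":0,"ty":0,"tz":0,"gripper":-0.4},{"wx":0,"wy":0,"wz":0,"tx":0,"ty":0,"tz":0,"gripper":-0.4},{"wx":0,"wy":0,"wz":0,"tx":0,"ty":0,"tz":0,"gripper":-0.4},{"wx":0,"wy":0,"wz":0,"tx":0,"ty":0,"tz":0,"gripper":-0.4}]' 25
```

```text
time_s: 25.15
tool_pos: [0.4817, 0.3461, 0.0629]
tool_rot: [-179.9, -0.1, 168.2]
force: [-0.6, -0.8, 0.8]
grip_width: 0.0871
grasp_force: 0.0
time_s: 25.57
tool_pos: [0.483, 0.3478, 0.0661]
tool_rot: [179.9, 0.0, 168.3]
force: [-0.7, -1.1, 0.0]
grip_width: 0.0617
grasp_force: 0.0
time_s: 25.9
tool_pos: [0.4824, 0.3471, 0.0652]
tool_rot: [-180.0, -0.0, 168.3]
force: [0.4, 0.6, 0.9]
grip_width: 0.0407
grasp_force: 25.0
```

```bash
python3 -m creep '[{"wx":0,"wy":0,"wz":0,"tx":0,"ty":0,"tz":-15,"gripper":-0.4},{"wx":0,"wy":0,"wz":0,"tx":0,"ty":0,"tz":-40,"gripper":-0.4},{"wx":0,"wy":0,"wz":0,"tx":0,"ty":0,"tz":-70,"gripper":-0.4},{"wx":0,"wy":0,"wz":0,"tx":0,"ty":0,"tz":-95,"gripper":-0.4},{"wx":0,"wy":0,"wz":0,"tx":-5,"ty":-15,"tz":-108,"gripper":-0.4}]'
python3 -m creep '[{"wx":0,"wy":0,"wz":6,"tx":-6,"ty":-20,"tz":0,"gripper":-0.4},{"wx":0,"wy":0,"wz":12,"tx":-12,"ty":-45,"tz":0,"gripper":-0.4},{"wx":0,"wy":0,"wz":19,"tx":-18,"ty":-65,"tz":0,"gripper":-0.4},{"wx":0,"wy":0,"wz":26,"tx":-24,"ty":-82,"tz":0,"gripper":-0.4},{"wx":0,"wy":0,"wz":33,"tx":-24,"ty":-88,"tz":0,"gripper":-0.4}]'
python3 -m creep '[{"wx":0,"wy":0,"wz":7,"tx":0,"ty":0,"tz":0,"gripper":-0.4},{"wx":0,"wy":0,"wz":14,"tx":0,"ty":0,"tz":0,"gripper":-0.4},{"wx":0,"wy":0,"wz":21,"tx":0,"ty":0,"tz":0,"gripper":-0.4},{"wx":0,"wy":0,"wz":28,"tx":0,"ty":0,"tz":0,"gripper":-0.4},{"wx":0,"wy":0,"wz":35,"tx":0,"ty":0,"tz":0,"gripper":-0.4}]'
python3 - <<'E'
from h import *
todo([0.5915,0.195,0.17],[180,0,92]); print(get_obs()['qpos'].round(1))
E
```

```text
time_s: 26.32
tool_pos: [0.484, 0.3358, 0.1754]
tool_rot: [179.8, 0.1, 168.5]
force: [0.8, 1.3, -2.9]
grip_width: 0.0404
grasp_force: 25.0
time_s: 26.73
tool_pos: [0.4902, 0.2361, 0.1725]
tool_rot: [-179.9, 0.0, 134.7]
force: [-0.0, -0.1, -3.4]
grip_width: 0.0407
grasp_force: 25.0
time_s: 27.15
tool_pos: [0.4892, 0.2403, 0.1723]
tool_rot: [-179.9, 0.0, 99.9]
force: [0.7, -0.3, -3.6]
grip_width: 0.0408
grasp_force: 25.0
shift mm [-62.2  93.    2.2] turn [-0.1  0.   7.9]
[-88.   14.1  67.7 103.8 -13.8  71.4  -6.4]
```

```bash
python3 -m creep '[{"wx":0,"wy":0,"wz":1,"tx":-15,"ty":20,"tz":0,"gripper":-0.4},{"wx":0,"wy":0,"wz":2,"tx":-30,"ty":45,"tz":0,"gripper":-0.4},{"wx":0,"wy":0,"wz":3,"tx":-45,"ty":68,"tz":0,"gripper":-0.4},{"wx":0,"wy":0,"wz":4,"tx":-57,"ty":84,"tz":0,"gripper":-0.4},{"wx":0,"wy":0,"wz":4,"tx":-62,"ty":91,"tz":0,"gripper":-0.4}]'
python3 -m creep '[{"wx":0,"wy":0,"wz":0,"tx":0,"ty":0,"tz":0,"gripper":-0.4},{"wx":0,"wy":0,"wz":0,"tx":0,"ty":0,"tz":0,"gripper":-0.4}]'
python3 - <<'E'
from h import *
todo([0.5915,0.195,0.17],[180,0,96]); print(get_obs()['qpos'].round(1))
im,d=snap('side'); X,ok=cloud('side',d); p=pose()[0]
m=ok&(X[:,2]>p[2]-.055)&(X[:,2]<p[2]-.015)&(abs(X[:,0]-p[0])<.03)&(abs(X[:,1]-p[1])<.03)
print(m.sum(),'jar x range',np.percentile(X[m][:,0],[1,50,99]).round(4),'y front',np.percentile(X[m][:,1],[50,95]).round(4))
cr=lambda X:((proj('side',X)-[250,220]+.5)*4-.5).round(1)
print('tool',p,'top,bottom',cr((p[0],p[1],p[2]+.041)),cr((p[0],p[1],p[2]-.065)),'rim',cr((.5915,.195,.086)))
cv2.imwrite('pics/h3.png',cv2.resize(im[220:360,250:390,::-1],None,fx=4,fy=4,interpolation=cv2.INTER_CUBIC))
E
```

```text
time_s: 27.57
tool_pos: [0.5924, 0.1929, 0.172]
tool_rot: [180.0, 0.2, 96.1]
force: [-0.3, 0.5, -2.4]
grip_width: 0.0405
grasp_force: 25.0
time_s: 27.73
tool_pos: [0.59, 0.1951, 0.1721]
tool_rot: [-179.9, 0.0, 96.2]
force: [-0.8, 0.3, -4.5]
grip_width: 0.0406
grasp_force: 25.0
shift mm [-0.3  1.5  2.1] turn [-0.1  0.   0.2]
[-68.1  26.9  62.6  93.  -24.5  75.4   4.5]
315 jar x range [0.5694 0.5905 0.61  ] y front [0.2133 0.2172]
tool [0.58953399 0.19604609 0.17223693] top,bottom [222.6 211.1] [226.4 368.5] rim [222.9 395.7]
```

View pics/h3.png

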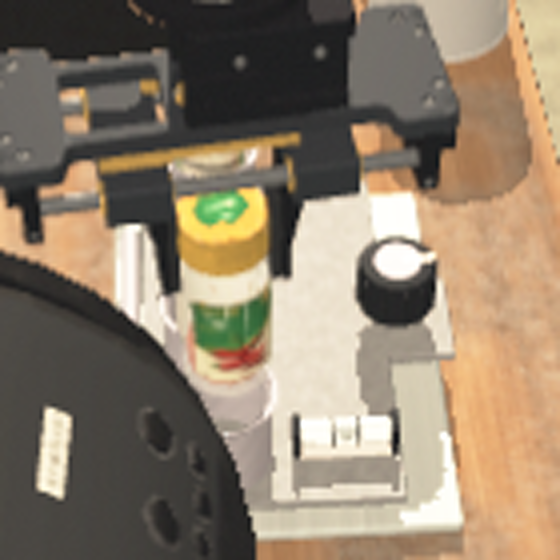

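The jar's foot is at crop (230,375), and the rim's right edge at (274,395) puts its centre near x 220. The jar needs about +2 mm in x and −2 mm in y. Lowering with that.

```bash
python3 -m creep '[{"wx":0,"wy":0,"wz":0,"tx":-1.8,"ty":2.2,"tz":5,"gripper":-0.4},{"wx":0,"wy":0,"wz":0,"tx":-1.8,"ty":2.2,"tz":12,"gripper":-0.4},{"wx":0,"wy":0,"wz":0,"tx":-1.8,"ty":2.2,"tz":18,"gripper":-0.4},{"wx":0,"wy":0,"wz":0,"tx":-1.8,"ty":2.2,"tz":24,"gripper":-0.4},{"wx":0,"wy":0,"wz":0,"tx":-1.8,"ty":2.2,"tz":29,"gripper":-0.4}]'
python3 -m creep '[{"wx":0,"wy":0,"wz":0,"tx":0,"ty":0,"tz":3,"gripper":-0.4},{"wx":0,"wy":0,"wz":0,"tx":0,"ty":0,"tz":6,"gripper":-0.4},{"wx":0,"wy":0,"wz":0,"tx":0,"ty":0,"tz":6,"gripper":-0.4}]'
```

```text
time_s: 28.2
tool_pos: [0.5922, 0.1946, 0.143]
tool_rot: [-179.9, -0.0, 96.3]
force: [-1.1, 0.4, -4.6]
grip_width: 0.0405
grasp_force: 25.0
time_s: 28.45
tool_pos: [0.5925, 0.1942, 0.1374]
tool_rot: [-179.9, 0.0, 96.3]
force: [0.0, -0.6, -4.2]
grip_width: 0.0406
grasp_force: 25.0
```

```bash
python3 -m creep '[{"wx":0,"wy":0,"wz":0,"tx":-0.5,"ty":0,"tz":6,"gripper":-0.4},{"wx":0,"wy":0,"wz":0,"tx":-0.5,"ty":0,"tz":12,"gripper":-0.4},{"wx":0,"wy":0,"wz":0,"tx":-0.5,"ty":0,"tz":18,"gripper":-0.4},{"wx":0,"wy":0,"wz":0,"tx":-0.5,"ty":0,"tz":24,"gripper":-0.4},{"wx":0,"wy":0,"wz":0,"tx":-0.5,"ty":0,"tz":28,"gripper":-0.4}]'
python3 -m creep '[{"wx":0,"wy":0,"wz":0,"tx":0,"ty":0,"tz":3,"gripper":-0.4},{"wx":0,"wy":0,"wz":0,"tx":0,"ty":0,"tz":6,"gripper":-0.4},{"wx":0,"wy":0,"wz":0,"tx":0,"ty":0,"tz":8,"gripper":-0.4},{"wx":0,"wy":0,"wz":0,"tx":0,"ty":0,"tz":9,"gripper":-0.4},{"wx":0,"wy":0,"wz":0,"tx":0,"ty":0,"tz":9,"gripper":-0.4}]'
```

```text
time_s: 28.87
tool_pos: [0.5925, 0.1937, 0.1089]
tool_rot: [-179.9, 0.0, 96.3]
force: [0.7, -0.7, -3.9]
grip_width: 0.0404
grasp_force: 25.0
time_s: 29.28
tool_pos: [0.5931, 0.1937, 0.1013]
tool_rot: [180.0, -0.0, 96.3]
force: [0.2, -0.4, -3.6]
grip_width: 0.0405
grasp_force: 25.0
```

```bash
python3 -m creep '[{"wx":0,"wy":0,"wz":0,"tx":0,"ty":0,"tz":1,"gripper":-0.4},{"wx":0,"wy":0,"wz":0,"tx":0,"ty":0,"tz":1.5,"gripper":-0.4},{"wx":0,"wy":0,"wz":0,"tx":0,"ty":0,"tz":1.5,"gripper":-0.4}]'
python3 -m creep '[{"wx":0,"wy":0,"wz":0,"tx":0,"ty":0,"tz":1,"gripper":0.2},{"wx":0,"wy":0,"wz":0,"tx":0,"ty":0,"tz":1,"gripper":0.5},{"wx":0,"wy":0,"wz":0,"tx":0,"ty":0,"tz":0,"gripper":0.8},{"wx":0,"wy":0,"wz":0,"tx":0,"ty":0,"tz":0,"gripper":0.8},{"wx":0,"wy":0,"wz":0,"tx":0,"ty":0,"tz":0,"gripper":0.8}]'
python3 -m creep '[{"wx":0,"wy":0,"wz":0,"tx":0,"ty":0,"tz":-15,"gripper":0.9},{"wx":0,"wy":0,"wz":0,"tx":0,"ty":0,"tz":-40,"gripper":1},{"wx":0,"wy":0,"wz":0,"tx":0,"ty":0,"tz":-80,"gripper":1},{"wx":0,"wy":0,"wz":0,"tx":0,"ty":-15,"tz":-105,"gripper":1},{"wx":0,"wy":0,"wz":0,"tx":0,"ty":-50,"tz":-110,"gripper":1}]'
python3 -m creep '[{"wx":0,"wy":0,"wz":0,"tx":5,"ty":-20,"tz":0,"gripper":1},{"wx":0,"wy":0,"wz":0,"tx":25,"ty":-45,"tz":0,"gripper":1},{"wx":0,"wy":0,"wz":0,"tx":55,"ty":-65,"tz":0,"gripper":1},{"wx":0,"wy":0,"wz":0,"tx":90,"ty":-80,"tz":0,"gripper":1},{"wx":0,"wy":0,"wz":0,"tx":120,"ty":-85,"tz":0,"gripper":1}]'
python3 - <<'E'
from h import *
a,_=snap('top'); s=[snap('side') for _ in range(3)]; b=np.mean([x for x,_ in s],0)
for n in('top','side'): print(n,[(np.round(r['point'],3).tolist(),round(r['confidence'],2)) for r in nets.place_of('jar_a_center',n)])
print(b[325:331,330:342].sum(2).astype(int)//3); tilt('side',np.median([x for _,x in s],0))
cv2.imwrite('pics/f.png',cv2.resize(np.hstack([a[180:300,150:480],b.astype(np.uint8)[200:320,250:400]])[:,:,::-1],None,fx=1.66,fy=1.66,interpolation=cv2.INTER_CUBIC))
X,ok=cloud('side',s[0][1])
for x,y in((.592,.195),(.591,.137),(.5885,.021)):
    m=ok&(np.hypot(X[:,0]-x,X[:,1]-y)<.018)&(X[:,2]>.1)&(X[:,2]<.2); print('cap top z',np.median(X[m][:,2]).round(4) if m.any() else None,m.sum())
E
```

```text
time_s: 29.53
tool_pos: [0.5933, 0.1938, 0.1011]
tool_rot: [180.0, -0.1, 96.3]
force: [-2.6, -0.9, 6.2]
grip_width: 0.0405
grasp_force: 25.0
time_s: 29.95
tool_pos: [0.5933, 0.1938, 0.0998]
tool_rot: [180.0, -0.0, 96.3]
force: [-0.1, -0.5, -0.9]
grip_width: 0.066
grasp_force: 0.0
time_s: 30.37
tool_pos: [0.5488, 0.1876, 0.2155]
tool_rot: [179.4, 0.1, 96.1]
force: [-0.8, 0.7, 3.2]
grip_width: 0.0862
grasp_force: 0.0
time_s: 30.78
tool_pos: [0.4432, 0.3003, 0.2109]
tool_rot: [-179.9, -0.3, 96.4]
force: [0.6, 0.7, 0.3]
grip_width: 0.0869
grasp_force: 0.0
top [([0.592, 0.135, 0.088], 0.74)]
side [([0.592, 0.137, 0.089], 0.63), ([0.592, 0.196, 0.088], 0.54), ([0.594, 0.189, 0.033], 0.25)]
[[254 254 245 225 254 253 253 253 254 186 253 254]
 [253 252 245 193 248 243 245 241 246 158 234 250]
 [251 251 240 183 223 222 225 220 220 138 234 252]
 [253 253 241 147 236 215 211 209 222 129 232 252]
 [252 251 245 134 242 222 200 196 242 149 226 250]
 [249 249 242 127 246 247 237 246 247 170 234 232]]
side table slope x,y [ 0.0002 -0.0029] z at knob 0.0022 3020 0.001
side deck slope x,y [ 0.0065 -0.0037] z at knob 0.0378 1023 0.001
cap top z 0.1434 257
cap top z 0.1435 234
cap top z 0.1419 288
```

View pics/f.png

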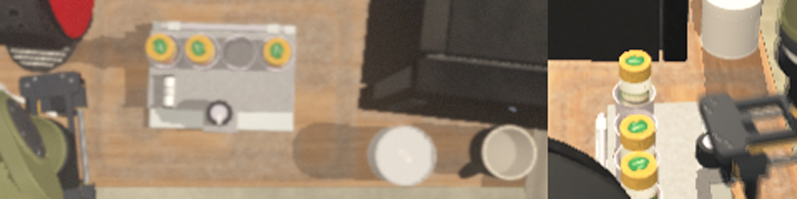

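The left panel shows jars in sleeves 1, 2 and 4 at (161,47), (200,47) and (277,50), caps up at the fully seated height of 142 mm. The ball is still centred, the tin (403,155) and mug (508,150) are in place, and no jar is left on the table. Handing in.

```bash
python3 -c "
from cell import env
print(env.sign_off())"
```

```text
the job is handed in; nothing more can be done
None
```

I levelled the deck first, then put all three jars found on the table (no fourth seen) fully down and cap up in sleeves 1, 2 and 4. I left the sugar tin and mug where they were and handed the job in at about 31 s; no verdict came back.

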